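# Refit the release lever of a printer with its pivot pin

## Task

Refit the printer's release lever: lift its handle end over the lip of the lower bin and draw it out endwise, then lay it in the slot of the printer's front panel with its eye between the two ears of the clevis, handle sticking out at the front. Line up the holes, then take the pivot pin from the tool stand and push it down through ear, eye and ear until its flange sits on the upper ear. Leave the two screwdrivers, the solder spool and the bottle where they are.

Things in the scene. Friction and masses are not known exactly. Their poses are not given: they have to be found in the camera images.
- printer: desktop printer without its cover: open black tray 230 deep (x), 200 wide (y), fixed to the table. Origin: foot of the front panel's outer face (robot's side), in its middle; x points into the printer, z up. Side and rear walls 60 high; steel side frames at y +-86, x 73 to 223, up to z 108; roller and beam at x over 150, up to z 104; motor at x 41 to 83, y 39 to 81, up to z 63
- panel_slot (a point): middle of the sill of the slot in the black front panel, at 3, 0, 70 from the printer's origin. The panel is 6 thick (x 0 to 6) and 92 high; the slot is open-topped, 44 wide (y -22 to 22), its sill at z 70, level with the lower ear
- clevis_hole (a point): centre of the hole in the clevis's upper ear, at its top face: 85, 0, 96 from the printer's origin, axes as the printer's. Clevis: two level steel ears 40 x 40 x 6 about the hole, lower ear z 64 to 70, upper ear z 90 to 96 (gap 20), open to the front and sides, closed by a web behind (x 105). Both ears have an upright 12 mm hole on the same axis; free below the lower ear down to z 12
- bins: two grey storage bins, one on the other, fixed to the table, 138 wide (y), 200 deep (x). Origin: on the table, middle of the outer face of the lower bin's front lip; x points into the bin, z up. Lower bin: floor top at z 4, inner width 130, side walls 20 high up to x 30, then 54 high to x 58
- bin_lip (a point): middle of the top edge of the lower bin's lip: 2, 0, 20 from the bins' origin; the lip is 4 thick
- upper_bin (a point): middle of the lower front edge of the upper bin: 58, 0, 85 from the bins' origin. The upper bin covers the lower one from here back (underside at z 85; its front reaches up to z 120, its sides to z 150)
- lever: release lever, 161 long, 0.16 kg (+-30 %), lying on the lower bin's floor, handle just behind the lip, eye at the back. Origin: on the underside at mid-length; x points from handle to eye, z up. Black handle block x -75 to -17, 20 wide, 28 high; steel arm 18 wide, 10 high; round steel eye 32 in diameter, 14 high, with an upright 12 mm hole at x 70. One flat underside (z 0)
- lever_eye (a point): centre of the eye's hole at the underside: 70, 0, 0 from the lever's origin
- lever_handle (a point): foot of the handle's end face: -75, 0, 0 from the lever's origin
- stand: wooden tool stand, 190 long (x) x 50 wide (y) x 60 high, fixed to the table; origin at the centre of its underside. Three upright 12 mm holes right through, at x -62, 0 and 62, y 0, holding the pin and the two screwdrivers in any order
- pin: steel pivot pin, 83 long, 0.06 kg, standing loosely upright in one hole of the stand. Origin: underside of its flange, on the axis; z points up to the knob. Shank 10 mm in diameter from z -55 to 0, tapering over its last 9 to a 4 mm point; flange 28 in diameter, z 0 to 4; round grooved knob 22 in diameter, z 4 to 28
- pin_tip (a point): point of the pin, 55 below the flange's underside
- driver1: stubby screwdriver standing in the stand, black waisted handle 27 in diameter, 60 high above the stand; origin where the handle meets the stand's top
- driver2: stubby screwdriver, the same with a grey handle
- spool: spool of solder, 54 in diameter, 44 high, standing on the table near the bins; origin at the centre of its underside
- bottle: small brown glass bottle, 48 in diameter, 105 high, standing on the table near the printer; origin at the centre of its underside

How it is judged:
By the outcome, as a careful person would: the job done as asked, in the order asked, and still so for the second after the job is handed in, with the robot touching nothing.
It also fails if it takes over 72 s, if anything falls off the work surface, if the arm or the gripper's body presses on something with over 40 N, if the wrist force passes 120 N, or if a joint passes its speed limit or range.

## Robot

A 6-joint arm with a two-finger parallel gripper is mounted at the origin on the work surface. World frame = base frame: x ahead of the robot, y to its left, z up, the work surface at z = 0. Lengths are in m, angles in rad, forces in N, time in s.
With the tool pointing down it reaches from about 0.225 to 0.875 m from the base axis. Payload 3.4 kg.
Tool frame: the origin (TCP) lies between the finger pads; the fingertips stand 11 mm ahead of it and the grasp point (between the pads) lies 8 mm behind it; z points along the fingers, y is the direction in which the jaws open and shut (so a half turn about z gives the same grasp; the last joint's range is limited). The gripper opens to 85 mm and grips with 20 to 120 N. Pads are 22 mm wide; open, the fingers measure 114 mm over their backs; the gripper's body (76 mm by 85 mm) begins 54 mm behind the grasp point. The pads swing forward as they close: fully open they stand 13 mm farther back than shut.
Start: joints at [-1.283, 0.276, 1.505, -0, 1.361, -0.121], TCP at [0.229, -0.528, 0.209] pointing down, gripper open.
Joint ranges: [-2.89, 2.89], [-0.75, 2.08], [0.22, 2.7], [-1.18, 4.32], [0.11, 2.71], [-2.7, 2.7]. Speed limits (rad/s): [2.57, 2.57, 3.14, 3.14, 3.14, 3.14].

## Interface

Orientations are given as a unit quaternion [w, x, y, z].
In Python, from rig import manip gives the robot as it stands. The module is installed in compiled form; this text tells all that it offers.
- The arm moves only by the tool move_arm, never from a script. Its argument "series" is a list that holds one entry, the list of rows, each a list of 7 numbers: the shift along the world's x, y, z in m, then the turn, a rotation vector about the world's x, y, z in rad, then the finger opening in m, from 0 to 0.0854. A call has 1 to 20 rows; each row shifts and turns the commanded pose from where the row before left it; what a row does not reach is not made up. A row lasts 1/12 s, in which the tool goes at most 41.7 mm and 7.16 degrees, less where a joint would pass 70% of its speed; a pose out of reach is approached as far as the arm can. A call with a gripper value outside its range is refused whole. The fingers move at their own pace and stop on an object; "newtons" is the grip in N (left out, the last holds). Time passes only in rows, so rows that do not move let the fingers close. It gives the time, the measured TCP pose, the force and the opening at its end, in the units of the state.
- manip.get_state(): the state, without advancing time (a new reading comes with each control period).
- manip.get_image(name): name is "scene" or "top"; returns a dict with "color" (420x560x3 uint8, red, green, blue), "fx", "fy", "cx", "cy" (pixels), "k1" (the pictures are not rectified: a ray, as slopes to the right and down, at radius r is drawn at 1 + k1 r^2 times it, then the intrinsics apply), "R" (3x3) and "t" (3): a world point X has camera coordinates R X + t. Camera axes: x right, y down, z forward; pixel columns grow to the right and rows downward; lengths in m; the calibration is good to about 2 mm. A picture is of the moment at which its call begins. There is no depth.
- manip.sign_off(): hands the job in, once; it reports no verdict.
The state is a dict: "clock": time; "qpos": joint angles; "qd": joint speeds; "effort": joint torques, N m; "position": TCP position; "ee_rot": TCP orientation; "contact_force": force on the tool from outside, world axes, zero at the start; "moment": the same for the moment, N m; "width": finger opening in m.
Only numpy, scipy, OpenCV 4.12 (cv2) and the standard library are available. Lean on these libraries where they do the work, as an engineer would, in place of code of your own. Each camera call takes 0.05 s, during which the arm holds its last target.

## Working session

There is one attempt and no reset: what is moved stays moved. The work goes in short steps, Python scripts to look and compute and a tool call to move; the robot and the scene stay as the last step left them, time stands still between calls to the robot, and variables do not carry over. Pictures are saved under pics/ and viewed, and the job is handed in when it is done.

Besides the shell and the picture viewer there is one more tool, called after "Request:" by a JSON object that holds its "api" and its "payload". move_arm: Moves the arm, as the interface text tells. Its arguments: {"type":"object","properties":{"series":{"type":"array"},"newtons":{"type":"number"}},"required":["series"]}

```bash
mkdir -p pics; python3 - <<'E'
from rig import manip
import cv2
s=manip.get_state()
print({k:(v if not hasattr(v,'__len__') else [round(float(x),4) for x in v]) for k,v in s.items()})
for n in ("scene","top"):
    d=manip.get_image(n)
    cv2.imwrite(f"pics/{n}0.png",d["color"][:,:,::-1])
    print(n,d["fx"],d["fy"],d["cx"],d["cy"],d["k1"],d["R"],d["t"])
E
```

```text
{'clock': 0.0, 'qpos': [-1.283, 0.2766, 1.5061, 0.0, 1.3607, -0.121], 'qd': [0.0004, -0.0003, 0.0002, -0.0005, 0.001, 0.0005], 'effort': [-0.0011, -41.6768, -24.5802, -0.0001, 0.0111, 0.0], 'position': [0.2284, -0.5271, 0.2077], 'ee_rot': [-0.0009, 0.9792, 0.203, -0.0001], 'contact_force': [-0.0718, -0.261, 0.3095], 'moment': [0.0353, 0.0679, 0.044], 'width': 0.08554681621275849}
scene 407.0353447341435 407.0353447341435 280.6092664519294 212.95346938514626 -0.11865382625467685 [[-0.07702469  0.99696223 -0.01155477]
 [ 0.62119603  0.03892189 -0.78268805]
 [-0.77986068 -0.06746408 -0.62230693]] [ 0.02424765 -0.31867354  1.37788495]
top 386.5830753292244 386.5830753292244 278.6792357830865 215.37107256746611 0.002516397897107953 [[ 0.02600642 -0.9990499  -0.03497081]
 [-0.99303232 -0.02179598 -0.11580908]
 [ 0.11493683  0.03773892 -0.99265568]] [0.00190903 0.62873191 0.83068941]
```

View pics/scene0.png

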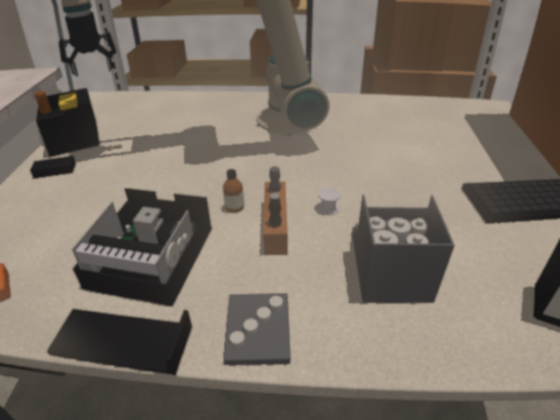

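View pics/top0.png

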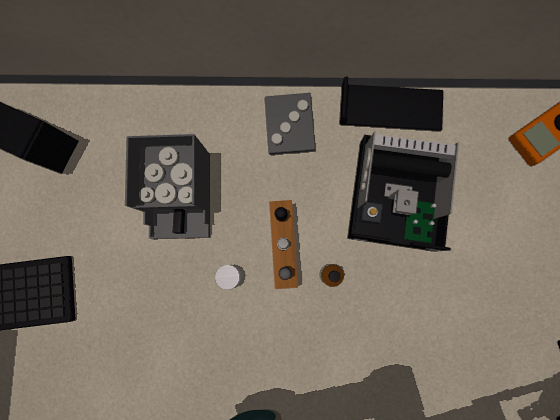

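The scene camera looks from the far side towards the robot. In the top picture the bins are at about (170,185), the stand at (284,245), the spool at (228,277), the bottle at (333,275) and the printer at (405,190). I'll zoom in next.

```bash
cat > h.py <<'E'
import numpy as np, cv2
from rig import manip
def proj(d,X):
    X=np.atleast_2d(X); c=X@np.array(d["R"]).T+np.array(d["t"])
    s=c[:,:2]/c[:,2:]; r2=(s**2).sum(1,keepdims=True); s=s*(1+d["k1"]*r2)
    return s*[d["fx"],d["fy"]]+[d["cx"],d["cy"]]
def ray(d,p):
    q=(np.array(p,float)-[d["cx"],d["cy"]])/[d["fx"],d["fy"]]
    s=q.copy()
    for _ in range(30): s=q/(1+d["k1"]*(s@s))
    R=np.array(d["R"]);o=-R.T@np.array(d["t"]); v=R.T@np.array([s[0],s[1],1]); return o,v/np.linalg.norm(v)
def plane(d,p,z):
    o,v=ray(d,p); return o+v*(z-o[2])/v[2]
def crop(d,x0,y0,x1,y1,k,name):
    c=d["color"][y0:y1,x0:x1,::-1]; c=cv2.resize(c,None,fx=k,fy=k,interpolation=cv2.INTER_CUBIC)
    c=np.clip(c.astype(float)*1.6,0,255).astype(np.uint8)
    for i in range(x0-x0%10+10,x1,10): cv2.putText(c,str(i),((i-x0)*k,8),0,.3,(0,255,255),1);cv2.line(c,((i-x0)*k,10),((i-x0)*k,14),(0,255,255),1)
    for i in range(y0-y0%10+10,y1,10): cv2.putText(c,str(i),(0,(i-y0)*k+3),0,.3,(0,255,255),1);cv2.line(c,(20,(i-y0)*k),(24,(i-y0)*k),(0,255,255),1)
    cv2.imwrite("pics/"+name,c)
def st():
    s=manip.get_state()
    for k in ("clock","position","ee_rot","contact_force","moment","width","qpos"): print(k,np.round(s[k],4).tolist())
E
python3 - <<'E'
from h import *
d=manip.get_image("top"); np.save("top0.npy",d,allow_pickle=True)
crop(d,115,120,225,250,5,"t_bin.png"); crop(d,335,120,465,255,4,"t_prn.png"); crop(d,205,190,355,300,5,"t_std.png")
d=manip.get_image("scene"); np.save("sc0.npy",d,allow_pickle=True)
crop(d,215,150,365,260,5,"s_std.png");crop(d,70,170,220,300,5,"s_prn.png")
E
```

```text
(no output)
```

View pics/t_bin.png

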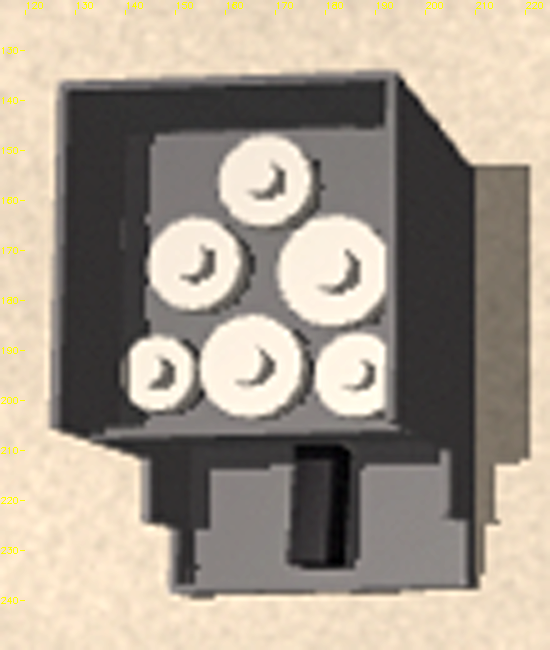

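View pics/t_prn.png

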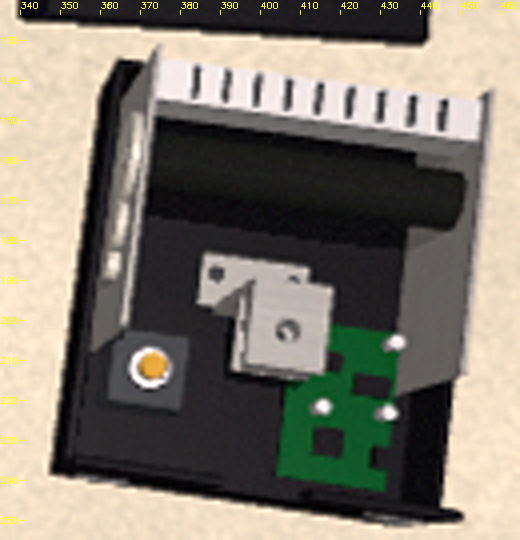

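View pics/t_std.png

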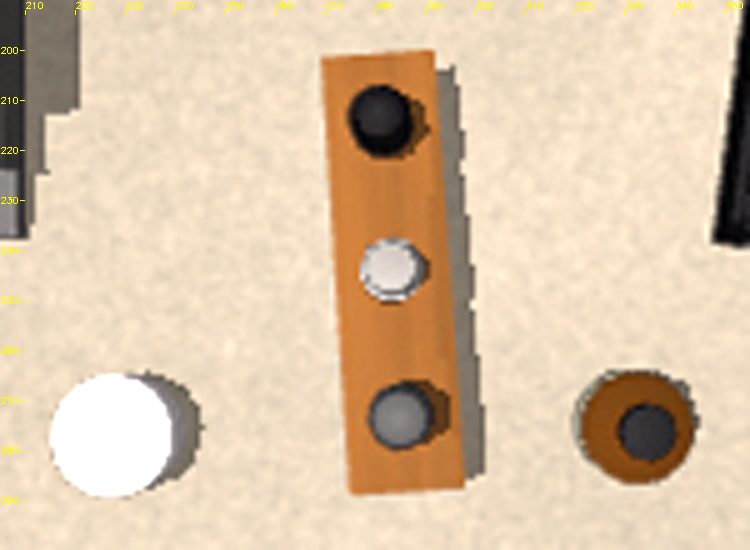

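View pics/s_std.png

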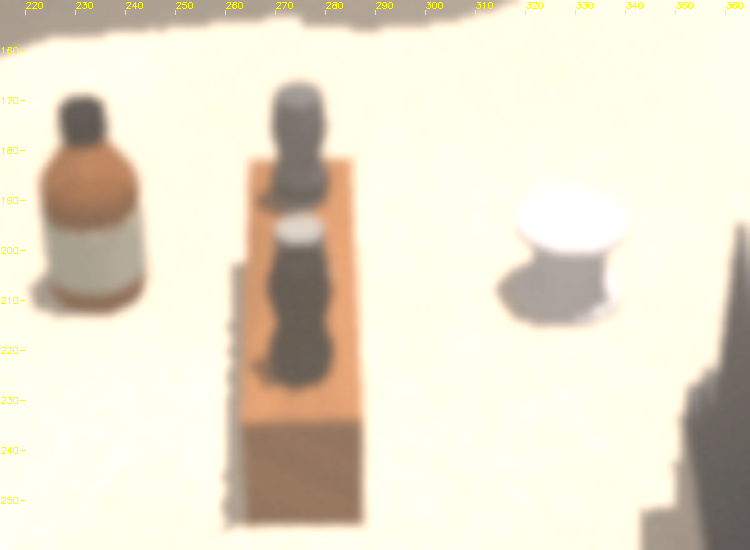

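View pics/s_prn.png

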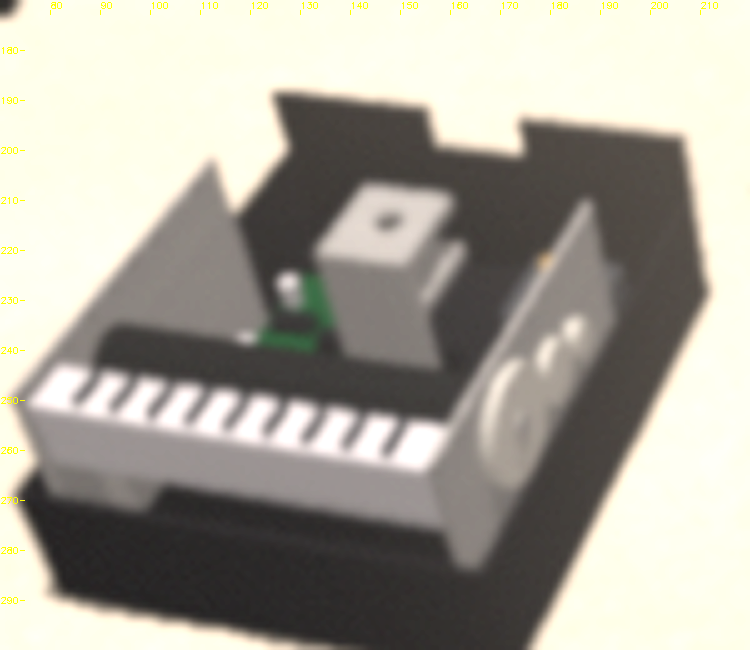

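```bash
python3 - <<'E'
from h import *
t=np.load("top0.npy",allow_pickle=True).item(); s=np.load("sc0.npy",allow_pickle=True).item()
print("cams",ray(t,(280,210))[0],ray(s,(280,210))[0])
tb=lambda X,Y:(115+X/5-.4,120+Y/5-.4); tp=lambda X,Y:(335+X/4-.375,120+Y/4-.375); ts=lambda X,Y:(205+X/5-.4,190+Y/5-.4)
ss=lambda X,Y:(215+X/5-.4,150+Y/5-.4); sp=lambda X,Y:(70+X/5-.4,170+Y/5-.4)
P=lambda n,p,z:print(n,np.round(p,1),np.round(plane(t,p,z),4))
P("lipL",tb(170,592),.02);P("lipR",tb(475,586),.02)
P("upL front",tb(53,430),.12);P("upR front",tb(397,430),.12)
P("upFL top",tb(53,430),.15);P("upFR top",tb(397,430),.15);P("upBL top",tb(62,84),.15);P("upBR top",tb(395,74),.15)
P("hdl FL",tb(288,565),.032);P("hdl FR",tb(332,567),.032);P("hdl BL",tb(298,450),.032);P("hdl BR",tb(338,450),.032)
P("cl hole",tp(288,331),.096)
for c in [(250,281),(333,288),(328,378),(242,370)]: P("cl corner",tp(*c),.096)
for c in [(52,472),(462,516)]: P("panel?",tp(*c),.092)
P("frame L back",tp(157,47),.108); P("frame R back",tp(490,95),.108);
P("motor",tp(152,367),.063)
for c in [(321,57),(434,50),(466,487),(350,494)]: P("stand",ts(*c),.06)
P("pin knob",ts(392,269),.088)
P("d1",ts(380,116),.12);P("d2",ts(400,416),.12);P("spool",ts(112,435),.044);P("bottle cap",ts(647,432),.105)
S=lambda n,p,z:print(n,np.round(p,1),np.round(plane(s,p,z),4))
S("s cl hole",sp(388,222),.096); S("s knob top",ss(299,226),.088)
S("s spool",ss(572,220),.044)
S("s d1?",ss(298,98),.12)
for n,c,z in [("TR",(273,92),.092),("slot-",(428,107),.092),("slot+",(520,120),.092),("end+",(683,137),.092),("slotsill-",(437,148),.07),("slotsill+",(526,157),.07)]: S(n,sp(*c),z)
S("frame top fr",sp(211,160),.108);S("frame top fr",sp(588,198),.108)
for c in [(370,182),(457,194),(405,266),(313,250)]: S("cl corner",sp(*c),.096)
E
```

```text
cams [ 0.52882465 -0.01573828  0.89746819] [1.2743847  0.08118712 0.60832555]
lipL [148.6 238. ] [0.5715 0.3152 0.02  ]
lipR [209.6 236.8] [0.5777 0.1743 0.02  ]
upL front [125.2 205.6] [0.6322 0.3306 0.12  ]
upR front [194.  205.6] [0.6352 0.1878 0.12  ]
upFL top [125.2 205.6] [0.6282 0.3173 0.15  ]
upFR top [194.  205.6] [0.6311 0.1799 0.15  ]
upBL top [127.  136.4] [0.7694 0.3238 0.15  ]
upBR top [193.6 134.4] [0.7756 0.1882 0.15  ]
hdl FL [172.2 232.6] [0.5845 0.2574 0.032 ]
hdl FR [181. 233.] [0.584  0.2373 0.032 ]
hdl BL [174.2 209.6] [0.637  0.2559 0.032 ]
hdl BR [182.2 209.6] [0.6374 0.2375 0.032 ]
cl hole [406.6 202.4] [ 0.6545 -0.2498  0.096 ]
cl corner [397.1 189.9] [ 0.6805 -0.2305  0.096 ]
cl corner [417.9 191.6] [ 0.6776 -0.2731  0.096 ]
cl corner [416.6 214.1] [ 0.6305 -0.2699  0.096 ]
cl corner [395.1 212.1] [ 0.6337 -0.226   0.096 ]
panel? [347.6 237.6] [ 0.5788 -0.1292  0.092 ]
panel? [450.1 248.6] [ 0.5613 -0.3377  0.092 ]
frame L back [373.9 131.4] [ 0.8014 -0.1803  0.108 ]
frame R back [457.1 143.4] [ 0.7781 -0.3509  0.108 ]
motor [372.6 211.4] [ 0.6386 -0.1866  
[... 478 characters left out ...]
.8] [0.5598 0.0064 0.088 ]
s spool [329.  193.6] [0.4866 0.1288 0.044 ]
s d1? [274.2 169.2] [0.5068 0.0019 0.12  ]
TR [124.2 188. ] [ 0.5587 -0.3366  0.092 ]
slot- [155.2 191. ] [ 0.5664 -0.2599  0.092 ]
slot+ [173.6 193.6] [ 0.5739 -0.215   0.092 ]
end+ [206.2 197. ] [ 0.5822 -0.1396  0.092 ]
slotsill- [157.  199.2] [ 0.5674 -0.2598  0.07  ]
slotsill+ [174.8 201. ] [ 0.5717 -0.2168  0.07  ]
frame top fr [111.8 201.6] [ 0.6313 -0.3317  0.108 ]
frame top fr [187.2 209.2] [ 0.647  -0.1623  0.108 ]
cl corner [143.6 206. ] [ 0.6269 -0.2648  0.096 ]
cl corner [161.  208.4] [ 0.6327 -0.2245  0.096 ]
cl corner [150.6 222.8] [ 0.6801 -0.2313  0.096 ]
cl corner [132.2 219.6] [ 0.6728 -0.2731  0.096 ]
```

```bash
python3 - <<'E'
from h import *
t=np.load("top0.npy",allow_pickle=True).item(); s=np.load("sc0.npy",allow_pickle=True).item()
def line(d,pts,z):
    W=np.array([plane(d,p,z)[:2] for p in pts]); c=W.mean(0); u=np.linalg.svd(W-c)[2][0]
    res=(W-c)@[-u[1],u[0]]; return c,u,np.abs(res).max()
# beam rear edge in top: per column first bright row
g=cv2.cvtColor(t["color"],cv2.COLOR_RGB2GRAY).astype(float)
pts=[]
for c in range(382,450,2):
    col=g[128:150,c]; th=150 
    gr=np.diff(col)
    # rear edge: beige->white; use saturation instead
    sat=(t["color"][128:150,c].max(1).astype(float)-t["color"][128:150,c].min(1))
    i=np.where(sat<12)[0]
    if len(i): pts.append((c,128+i[0]))
W=line(t,pts,.104);print("beam rear top",W, "yaw",np.arctan2(W[1][0],W[1][1]))
# clevis ear mask by brightness low saturation in top
for d,box,n in ((t,(380,180,430,225),"top"),(s,(125,200,170,260),"scene")):
    x0,y0,x1,y1=box; c=d["color"][y0:y1,x0:x1].astype(int); v=c.mean(2); print(n,np.percentile(v,[5,50,75,90,95]))
    k=cv2.resize(c.astype(np.uint8)[:,:,::-1],None,fx=12,fy=12,interpolation=cv2.INTER_NEAREST); cv2.imwrite(f"pics/cl_{n}.png",k)
E
```

```text
beam rear top (array([ 0.80213438, -0.26640513]), array([ 0.01729785, -0.99985038]), np.float64(0.027655307082610797)) yaw 3.1242939442879316
top [ 17.66666667  28.66666667  98.66666667 116.33333333 117.66666667]
scene [ 37.33333333  59.33333333  95.         133.66666667 142.        ]
```

View pics/cl_top.png

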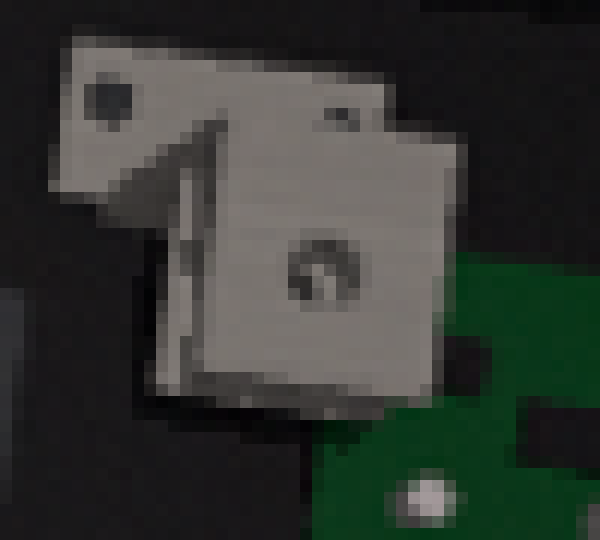

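View pics/cl_scene.png

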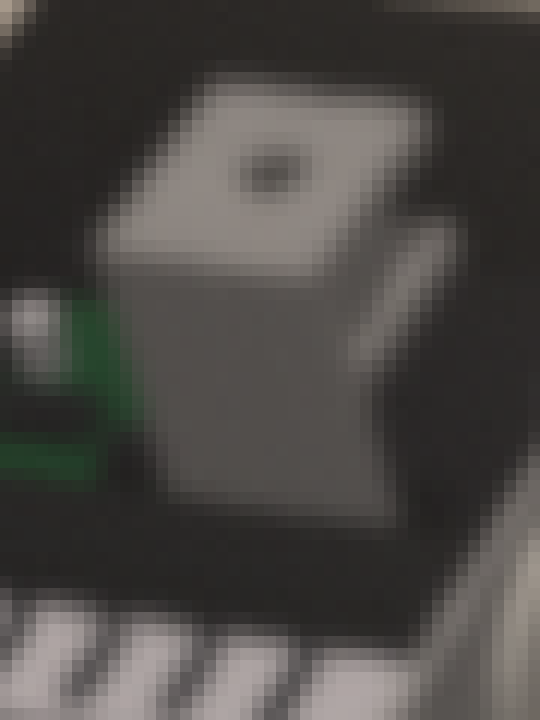

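```bash
python3 - <<'E'
from h import *
from scipy.optimize import least_squares
t=np.load("top0.npy",allow_pickle=True).item(); s=np.load("sc0.npy",allow_pickle=True).item()
k=lambda x,y,a,b:(a+x/12-.5,b+y/12-.5)
T=lambda x,y:k(x,y,380,180); S=lambda x,y:k(x,y,125,200); sp=lambda X,Y:(70+X/5-.4,170+Y/5-.4)
obs=[(t,T(325,273),(85,0,96)),(t,T(205,372),(65,20,96)),(t,T(440,402),(65,-20,96)),(t,T(466,147),(105,-20,96)),
(s,S(270,170),(85,0,96)),(s,S(215,85),(65,-20,96)),(s,S(432,108),(65,20,96)),(s,S(320,275),(105,20,96)),(s,S(100,255),(105,-20,96)),
(s,sp(273,92),(3,-100,92)),(s,sp(683,137),(3,100,92)),(s,sp(428,107),(3,-22,92)),(s,sp(520,120),(3,22,92)),(s,sp(437,148),(6,-22,70)),(s,sp(526,157),(6,22,70))]
W=np.array([plane(d,p,m[2]/1e3)[:2] for d,p,m in obs]); M=np.array([m[:2] for _,_,m in obs])/1e3
def f(q,i): 
    c,n=np.cos(q[2]),np.sin(q[2]); return ((M[i]@np.array([[c,n],[-n,c]])+q[:2])-W[i]).ravel()
for nm,i in (("all",range(15)),("top",range(4)),("scene",range(4,15))):
    i=list(i); r=least_squares(f,[.57,-.24,-.1],args=(i,),loss="soft_l1",f_scale=.002); q=r.x
    h=np.array([.085*np.cos(q[2]),.085*np.sin(q[2])])+q[:2]
    print(nm,np.round(q,4),"hole",np.round(h,4)); print(np.round(f(q,i).reshape(-1,2)*1e3,1).tolist())
E
```

```text
all [ 0.5683 -0.2381 -0.126 ] hole [ 0.6527 -0.2488]
[[-2.1, 0.9], [-1.8, 2.6], [-2.5, 2.8], [-7.3, 2.9], [0.8, -0.2], [1.3, 0.5], [2.2, -1.0], [-3.9, -1.0], [-6.3, -0.7], [0.0, -1.1], [1.7, 0.3], [2.1, -0.5], [0.2, -1.7], [4.1, -0.9], [5.3, -0.3]]
top [ 0.5708 -0.2434 -0.088 ] hole [ 0.6555 -0.2508]
[[0.7, -1.2], [0.2, -0.1], [1.0, -0.1], [-3.7, 1.5]]
scene [ 0.5672 -0.2377 -0.1219] hole [ 0.6516 -0.248 ]
[[-0.3, 0.6], [0.2, 1.2], [1.0, -0.3], [-5.0, -0.1], [-7.3, 0.1], [-0.7, -0.8], [0.2, 0.8], [1.1, -0.0], [-1.0, -1.2], [3.0, -0.4], [4.1, 0.2]]
```

Request:
{"api": "move_arm", "payload": {"series": [[[0.015, 0.036, 0, 0, 0, -0.082, 0.06], [0.015, 0.036, 0, 0, 0, -0.082, 0.06], [0.015, 0.036, 0, 0, 0, -0.082, 0.06], [0.015, 0.036, 0, 0, 0, -0.082, 0.06], [0.015, 0.036, 0, 0, 0, -0.08, 0.06], [0.015, 0.036, 0, 0, 0, 0, 0.06], [0.015, 0.036, 0, 0, 0, 0, 0.06], [0.015, 0.036, 0, 0, 0, 0, 0.06], [0.015, 0.036, 0, 0, 0, 0, 0.06], [0.015, 0.036, 0, 0, 0, 0, 0.06], [0.015, 0.036, 0, 0, -0.1, 0, 0.06], [0.015, 0.036, 0, 0, -0.1, 0, 0.06], [0.015, 0.036, 0, 0, -0.1, 0, 0.06], [0.015, 0.036, 0, 0, -0.1, 0, 0.06], [0.015, 0.036, 0, 0, -0.1, 0, 0.06], [0.015, 0.036, 0, 0, 0, 0, 0.06], [0.015, 0.036, 0, 0, 0, 0, 0.06], [0.015, 0.036, 0, 0, 0, 0, 0.06], [0.015, 0.036, 0, 0, 0, 0, 0.06], [0.015, 0.036, 0, 0, 0, 0, 0.06]]]}}

```text
clock: 1.87
position: [0.5272, 0.1916, 0.2087]
ee_rot: [0.0, 0.969, 0.001, 0.247]
contact_force: [0.1, -1.5, 1.3]
width: 0.0603
```

```bash
python3 -c "
from h import *
st()"
```

```text
clock 1.8667
position [0.5272, 0.1916, 0.2087]
ee_rot [0.0001, 0.9689, 0.0009, 0.2474]
contact_force [0.0878, -1.5222, 1.2511]
moment [-0.0232, 0.1806, -0.0118]
width 0.0603
qpos [0.3328, 0.0315, 1.9339, -0.2412, 0.7139, 2.0473]
```

Request:
{"api": "move_arm", "payload": {"series": [[[0.012, 0.014, -0.025, 0, 0, 0, 0.06], [0.012, 0.014, -0.025, 0, 0, 0, 0.06], [0.012, 0.014, -0.025, 0, 0, 0, 0.06], [0.012, 0.0135, -0.025, 0, 0, 0, 0.06], [0, 0, 0, 0, 0, 0, 0.06], [0, 0, 0, 0, 0, 0, 0.06]]]}}

```text
clock: 2.37
position: [0.5744, 0.2446, 0.1063]
ee_rot: [0.001, 0.969, 0.001, 0.245]
contact_force: [-0.5, -0.3, -0.3]
width: 0.0597
```

```bash
python3 - <<'E'
from h import *
st()
d=manip.get_image("top"); crop(d,115,120,275,250,5,"a1.png")
E
```

```text
clock 2.3667
position [0.5744, 0.2446, 0.1063]
ee_rot [0.0011, 0.9695, 0.001, 0.2451]
contact_force [-0.5383, -0.2697, -0.3119]
moment [-0.0276, 0.1692, 0.0303]
width 0.0597
qpos [0.4099, 0.2478, 1.9642, -0.4056, 0.5052, 2.293]
```

View pics/a1.png

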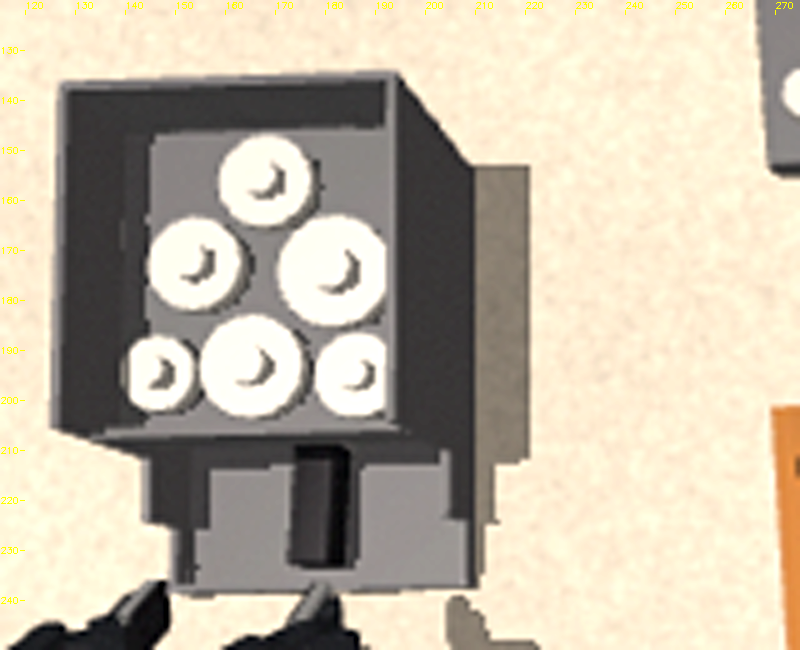

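```bash
python3 - <<'E'
from h import *
t=np.load("top0.npy",allow_pickle=True).item()
for p in [(142,237),(148.5,237),(176.5,237),(183,238)]: print(plane(t,p,.095))
print(proj(t,[[.58,.2446+.03,.096],[.58,.2446-.03,.096]]))
E
```

```text
[0.56965162 0.3011164  0.095     ]
[0.56998107 0.28728773 0.095     ]
[0.57139681 0.22789314 0.095     ]
[0.56963155 0.21403063 0.095     ]
[[154.59308749 232.34894504]
 [182.86685488 233.01874745]]
```

```bash
python3 - <<'E'
from h import *
st()
d=manip.get_image("top"); crop(d,110,205,210,280,8,"a2.png")
p=manip.get_state()["position"]
a=.5
for off in [(.011,.011),(.011,-.011),(.011,0)]:
  for y in (.03,-.03):
    X=np.array(p)+[off[0]*np.sin(a)+off[1]*np.cos(a),y,-off[0]*np.cos(a)+off[1]*np.sin(a)]; print(X.round(3),proj(d,X).round(1))
d=manip.get_image("scene"); crop(d,300,130,460,250,5,"a3.png")
E
```

```text
clock 2.4167
position [0.5749, 0.2445, 0.108]
ee_rot [0.0006, 0.9692, 0.0006, 0.2464]
contact_force [-0.3476, 0.1507, 0.6693]
moment [0.0176, 0.224, 0.0569]
width 0.06
qpos [0.4093, 0.2455, 1.9636, -0.4055, 0.5053, 2.293]
[0.59  0.274 0.105] [[153.5 227.1]]
[0.59  0.214 0.105] [[182.  227.8]]
[0.571 0.274 0.094] [[154.7 236.7]]
[0.571 0.214 0.094] [[182.9 237.4]]
[0.581 0.274 0.1  ] [[154.1 231.9]]
[0.581 0.214 0.1  ] [[182.5 232.6]]
```

View pics/a2.png

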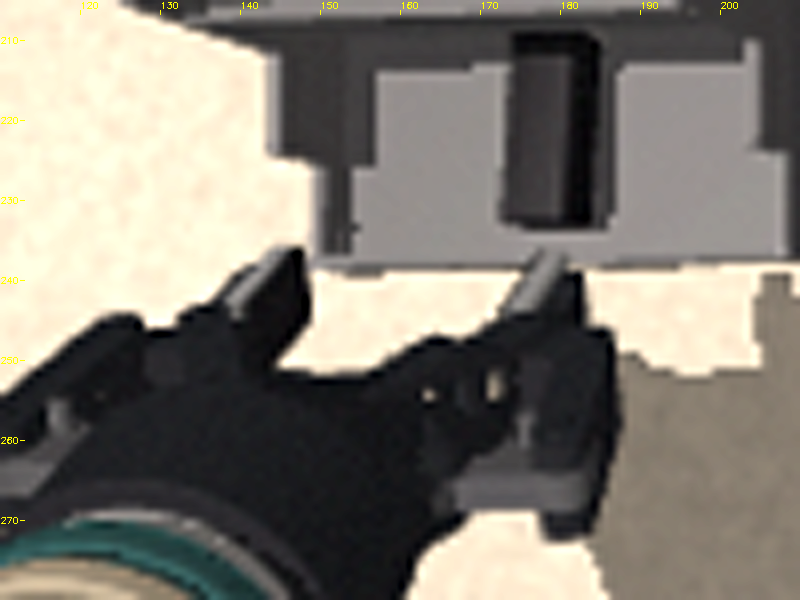

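View pics/a3.png

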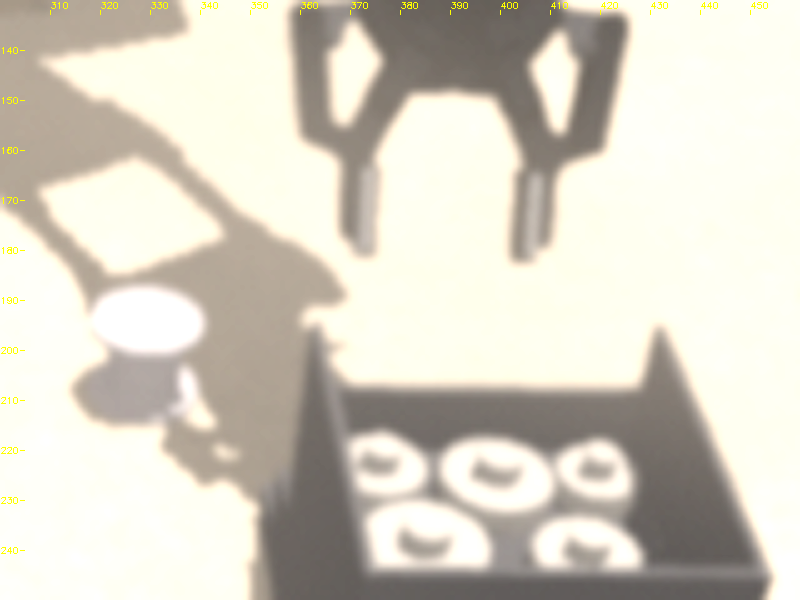

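```bash
python3 - <<'E'
from h import *
from scipy.optimize import least_squares
t=manip.get_image("top"); s=manip.get_image("scene"); st()
def tri(a,b):
    o1,v1=ray(t,a);o2,v2=ray(s,b); A=np.c_[v1,-v2]; q=np.linalg.lstsq(A,o2-o1,rcond=None)[0]
    p,r=o1+v1*q[0],o2+v2*q[1]; return ((p+r)/2).round(4),(np.linalg.norm(p-r)*1e3).round(1)
print("left(+y) tip",tri((146.5,236.5),(402.5,182)))
print("right tip",tri((178,237),(375,180.5)))
p=np.array([.5749,.2445,.108])
print(proj(s,[p+[.005,.03,-.0097],p+[.005,-.03,-.0097]]))
E
```

```text
clock 2.6167
position [0.5757, 0.2443, 0.1105]
ee_rot [-0.0002, 0.9687, -0.0001, 0.2484]
contact_force [-0.4426, -0.3459, 0.5567]
moment [-0.007, 0.2368, -0.0427]
width 0.0601
qpos [0.4085, 0.2421, 1.9631, -0.4058, 0.5046, 2.2936]
left(+y) tip (array([0.5686, 0.2739, 0.1395]), np.float64(1.3))
right tip (array([0.5691, 0.2138, 0.1399]), np.float64(4.9))
[[400.62364484 201.19718859]
 [372.12173949 200.08920891]]
```

```bash
python3 - <<'E'
from h import *
s=np.load("sc0.npy",allow_pickle=True).item()
p=np.array([.2284,-.5271,.2077]); ty=np.array([np.sin(.409),-np.cos(.409),0])
for z in (-.011,0,.002,.013,.03,.04): print(z,proj(s,[p+ty*.043+[0,0,z],p-ty*.043+[0,0,z]]).round(1).tolist())
crop(s,40,0,160,100,6,"a4.png")
E
```

```text
-0.011 [[81.9, 91.9], [112.5, 86.8]]
0 [[80.9, 88.3], [111.6, 83.2]]
0.002 [[80.7, 87.6], [111.4, 82.5]]
0.013 [[79.6, 83.9], [110.5, 78.8]]
0.03 [[78.0, 78.1], [109.1, 73.0]]
0.04 [[77.0, 74.6], [108.3, 69.6]]
```

View pics/a4.png

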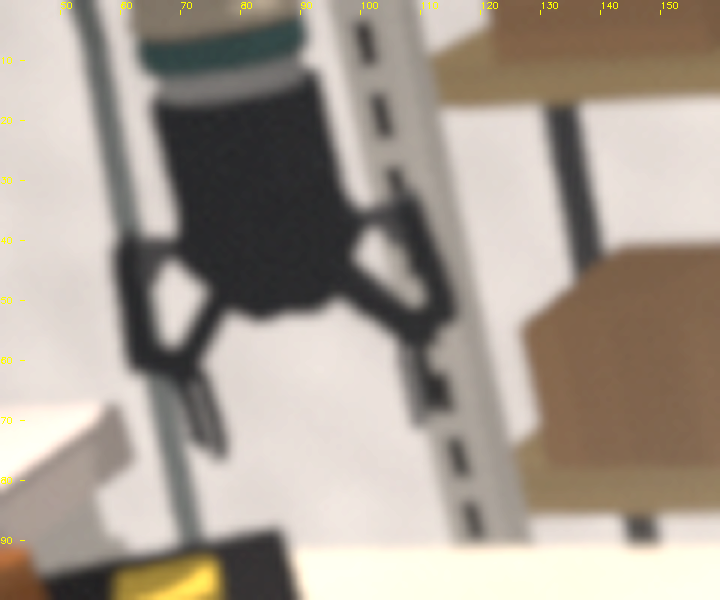

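```bash
python3 - <<'E'
from h import *
t=np.load("top0.npy",allow_pickle=True).item(); s=np.load("sc0.npy",allow_pickle=True).item()
def tri(a,b):
    o1,v1=ray(t,a);o2,v2=ray(s,b); A=np.c_[v1,-v2]; q=np.linalg.lstsq(A,o2-o1,rcond=None)[0]
    p,r=o1+v1*q[0],o2+v2*q[1]; return ((p+r)/2).round(4),(np.linalg.norm(p-r)*1e3).round(1)
print("clevis hole .096",tri((406.6,202.4),(147.2,213.7)))
print("knob .088",tri((283,243.4),(274.4,194.8)))
print("spool top .044",tri((227,276.6),(329,193.6)))
print("d1 .12",tri((284.6,272.8),(274.2,169.2)))
g=np.array(manip.get_state()["qpos"]);print(g)
E
```

```text
clevis hole .096 (array([ 0.6539, -0.2482,  0.0977]), np.float64(2.0))
knob .088 (array([0.5635, 0.0056, 0.0906]), np.float64(2.4))
spool top .044 (array([0.49  , 0.1274, 0.0462]), np.float64(2.3))
d1 .12 (array([5.039e-01, 3.000e-04, 1.180e-01]), np.float64(2.5))
[ 0.40852416  0.24207293  1.96307046 -0.40581196  0.50463448  2.29356846]
```

Request:
{"api": "move_arm", "payload": {"series": [[[0, 0, 0, 0, 0, 0, 0.022], [0, 0, 0, 0, 0, 0, 0.022], [0, 0, 0, 0, 0, 0, 0.022], [0, 0, 0, 0, 0, 0, 0.022], [0, 0, 0, 0, 0, 0, 0.022], [0, 0, 0, 0, 0, 0, 0.022]]], "newtons": 60}}

```text
clock: 3.12
position: [0.5753, 0.2447, 0.1086]
ee_rot: [0.0, 0.969, 0.0, 0.247]
contact_force: [-0.1, 0.5, -0.6]
width: 0.0218
```

```bash
python3 - <<'E'
from h import *
st()
d=manip.get_image("top"); crop(d,110,205,210,280,8,"b2.png")
p=manip.get_state()["position"]
d=manip.get_image("scene"); crop(d,340,130,440,205,8,"b3.png")
E
```

```text
clock 3.1167
position [0.5753, 0.2447, 0.1086]
ee_rot [0.0002, 0.969, 0.0003, 0.2472]
contact_force [-0.1227, 0.4596, -0.5799]
moment [-0.0072, 0.1734, 0.0191]
width 0.0218
qpos [0.4092, 0.2449, 1.9635, -0.406, 0.5041, 2.294]
```

View pics/b2.png

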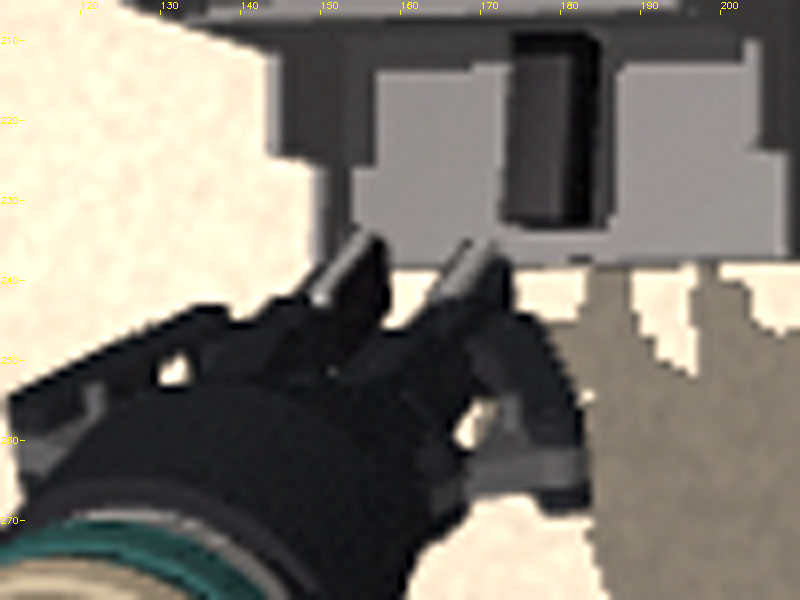

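View pics/b3.png

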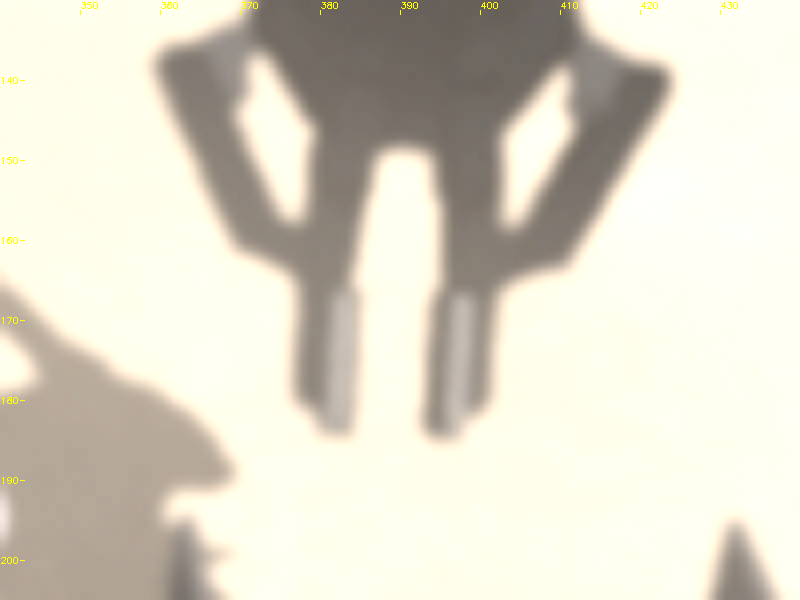

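```bash
cat >> h.py <<'E'
def tri(t,s,a,b):
    o1,v1=ray(t,a);o2,v2=ray(s,b); A=np.c_[v1,-v2]; q=np.linalg.lstsq(A,o2-o1,rcond=None)[0]
    p,r=o1+v1*q[0],o2+v2*q[1]; return ((p+r)/2).round(4),(np.linalg.norm(p-r)*1e3).round(1)
E
python3 - <<'E'
from h import *
t=np.load("top0.npy",allow_pickle=True).item(); s=np.load("sc0.npy",allow_pickle=True).item()
print(tri(t,s,(155.2,234.8),(397.5,184)),tri(t,s,(169.7,235.2),(382.5,184)))
print("strip upper ends",tri(t,s,(149,242.5),(397.5,166.5)),tri(t,s,(165,242),(382.5,166.5)))
E
```

```text
(array([0.5727, 0.2608, 0.1359]), np.float64(4.1)) (array([0.5726, 0.2309, 0.1347]), np.float64(2.3))
strip upper ends (array([0.5558, 0.2592, 0.1679]), np.float64(2.1)) (array([0.5575, 0.2284, 0.1676]), np.float64(1.9))
```

Request:
{"api": "move_arm", "payload": {"series": [[[0, 0.002, 0, 0, 0, 0, 0.06], [0, 0, 0, 0, 0, 0, 0.06], [0, 0, 0, 0, 0, 0, 0.06], [0.009, 0, -0.02, 0, 0, 0, 0.06], [0.009, 0, -0.02, 0, 0, 0, 0.06], [0.009, 0, -0.02, 0, 0, 0, 0.06], [0.007, 0, -0.018, 0, 0, 0, 0.06], [0, 0, 0, 0, 0, 0, 0.06], [0, 0, 0, 0, 0, 0, 0.06]]]}}

```text
clock: 3.97
position: [0.6089, 0.2463, 0.0294]
ee_rot: [0.001, 0.969, 0.0, 0.246]
contact_force: [0.6, -0.0, 0.9]
width: 0.0601
```

```bash
python3 - <<'E'
from h import *
st()
d=manip.get_image("top"); crop(d,110,195,210,270,8,"c2.png")
d=manip.get_image("scene"); crop(d,340,130,440,205,8,"c3.png")
E
```

```text
clock 3.9667
position [0.6089, 0.2463, 0.0294]
ee_rot [0.0008, 0.9693, 0.0004, 0.246]
contact_force [0.6139, -0.0141, 0.8525]
moment [-0.0768, 0.2192, 0.0443]
width 0.0601
qpos [0.385, 0.3942, 1.9942, -0.5736, 0.3387, 2.4592]
```

View pics/c2.png

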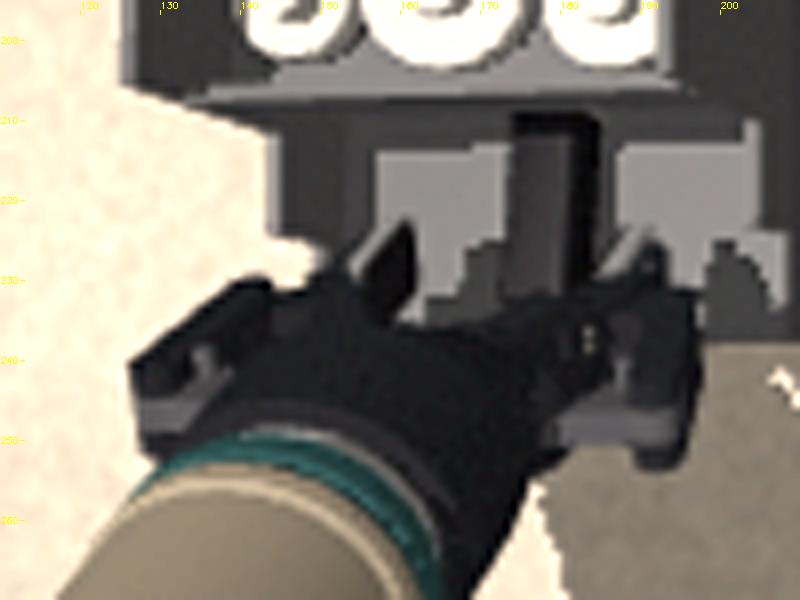

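View pics/c3.png

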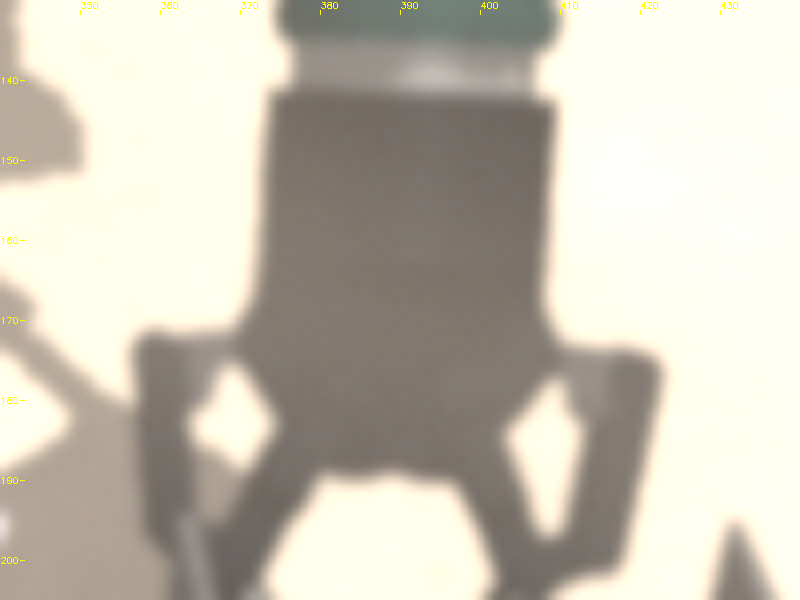

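Request:
{"api": "move_arm", "payload": {"series": [[[0.005, 0.0005, -0.012, 0, 0, 0, 0.06], [0.005, 0, -0.012, 0, 0, 0, 0.06], [0, 0, 0, 0, 0, 0, 0.06]]]}}

```text
clock: 4.32
position: [0.6194, 0.2472, 0.0065]
ee_rot: [0.0, 0.969, 0.0, 0.247]
contact_force: [-0.4, 0.1, 0.4]
width: 0.0601
```

Request:
{"api": "move_arm", "payload": {"series": [[[0.006, 0, -0.012, 0, 0, 0, 0.06], [0, 0, 0, 0, 0, 0, 0.06], [0, 0, 0, 0, 0, 0, 0.06]]]}}

```text
clock: 4.57
position: [0.6254, 0.2473, -0.0045]
ee_rot: [0.0, 0.969, 0.0, 0.247]
contact_force: [-0.7, -0.1, 0.1]
width: 0.06
```

```bash
python3 - <<'E'
from h import *
st()
d=manip.get_image("top"); crop(d,110,195,210,270,8,"d2.png")
E
```

```text
clock 4.5667
position [0.6254, 0.2473, -0.0045]
ee_rot [0.0002, 0.9689, 0.0004, 0.2475]
contact_force [-0.6643, -0.0761, 0.085]
moment [0.0469, 0.1785, 0.0694]
width 0.06
qpos [0.3744, 0.4628, 1.9969, -0.7043, 0.2745, 2.5874]
```

View pics/d2.png

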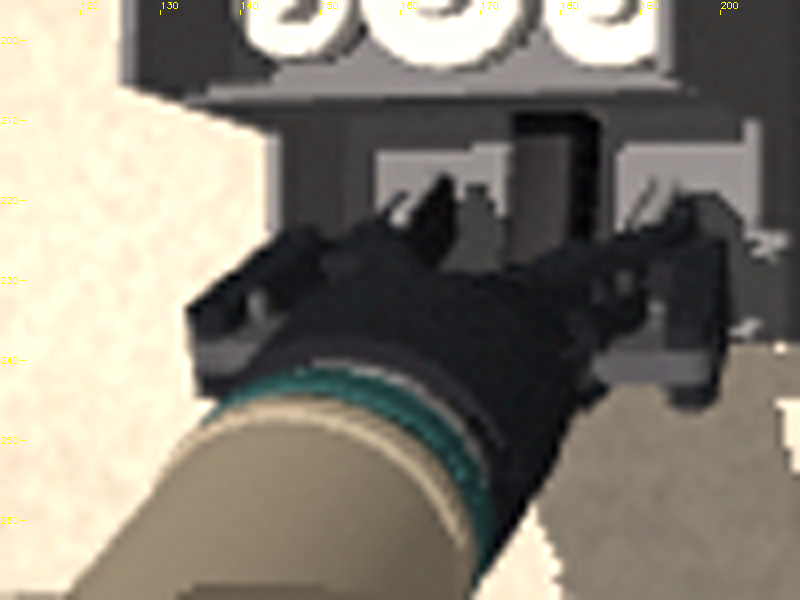

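Request:
{"api": "move_arm", "payload": {"series": [[[0, 0, 0, 0, 0, 0, 0.01], [0, 0, 0, 0, 0, 0, 0.01], [0, 0, 0, 0, 0, 0, 0.01], [0, 0, 0, 0, 0, 0, 0.01], [0, 0, 0, 0, 0, 0, 0.01], [0, 0, 0, 0, 0, 0, 0.01]]], "newtons": 100}}

```text
clock: 5.12
position: [0.6259, 0.2477, -0.0043]
ee_rot: [-0.0, 0.969, 0.0, 0.248]
contact_force: [-2.6, 0.4, 5.8]
width: 0.0174
```

```bash
python3 - <<'E'
from h import *
st()
d=manip.get_image("top"); crop(d,110,195,210,270,8,"e2.png")
E
```

```text
clock 5.1167
position [0.6259, 0.2477, -0.0043]
ee_rot [-0.0003, 0.9688, 0.0005, 0.248]
contact_force [-2.5978, 0.4097, 5.8356]
moment [0.0324, 0.2277, 0.1022]
width 0.0174
qpos [0.3745, 0.463, 1.9966, -0.7059, 0.2731, 2.5893]
```

View pics/e2.png

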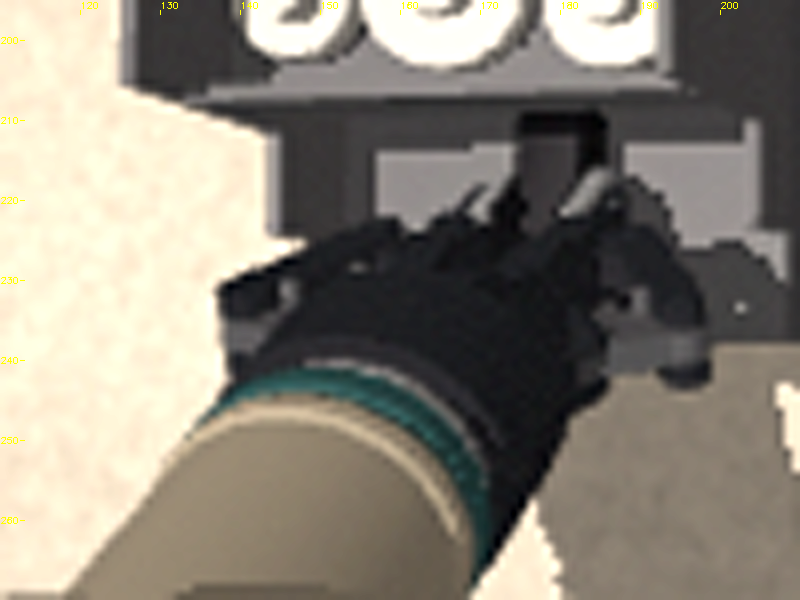

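Request:
{"api": "move_arm", "payload": {"series": [[[0, 0, 0.006, 0, 0, 0, 0.01], [0, 0, 0.007, 0, 0, 0, 0.01], [0, 0, 0.007, 0, 0, 0, 0.01], [0, 0, 0.006, 0, 0, 0, 0.01], [0, 0, 0, 0, 0, 0, 0.01], [0, 0, 0, 0, 0, 0, 0.01]]]}}

```text
clock: 5.67
position: [0.625, 0.247, 0.0203]
ee_rot: [0.0, 0.969, 0.0, 0.247]
contact_force: [-0.4, -0.2, -2.1]
width: 0.0181
```

```bash
python3 - <<'E'
from h import *
st()
d=manip.get_image("top"); crop(d,110,195,210,270,8,"f2.png")
E
```

```text
clock 5.6667
position [0.625, 0.247, 0.0203]
ee_rot [0.0004, 0.9691, 0.0001, 0.2469]
contact_force [-0.4259, -0.2082, -2.1311]
moment [0.0711, 0.4826, 0.0435]
width 0.0181
qpos [0.3741, 0.4234, 1.9736, -0.58, 0.3259, 2.4579]
```

View pics/f2.png

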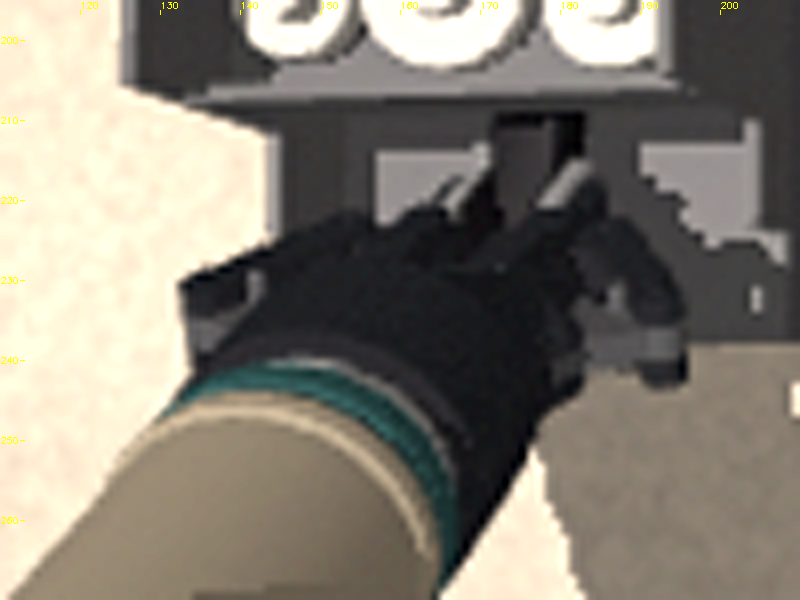

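Request:
{"api": "move_arm", "payload": {"series": [[[-0.02, 0, 0.001, 0, 0, 0, 0.01], [-0.025, 0, 0.002, 0, 0, 0, 0.01], [-0.03, 0, 0.002, 0, 0, 0, 0.01], [-0.03, 0, 0.003, 0, 0, 0, 0.01], [-0.025, 0, 0.003, 0, 0, 0, 0.01], [-0.015, 0, 0.003, 0, 0, 0, 0.01], [0, 0, 0, 0, 0, 0, 0.01], [0, 0, 0, 0, 0, 0, 0.01]]]}}

```text
clock: 6.38
position: [0.4835, 0.2456, 0.0416]
ee_rot: [-0.003, 0.971, 0.003, 0.241]
contact_force: [0.8, 0.3, -1.4]
width: 0.0181
```

```bash
python3 - <<'E'
from h import *
st()
d=manip.get_image("top"); crop(d,110,195,230,315,5,"g2.png"); d=manip.get_image("scene"); crop(d,340,130,460,250,5,"g3.png")
E
```

```text
clock 6.3833
position [0.4835, 0.2456, 0.0416]
ee_rot [-0.0028, 0.9706, 0.0028, 0.2408]
contact_force [0.7535, 0.3028, -1.3701]
moment [0.0098, 0.419, 0.0435]
width 0.0181
qpos [0.4968, 0.2548, 2.1923, -0.7192, 0.3353, 2.7039]
```

View pics/g2.png

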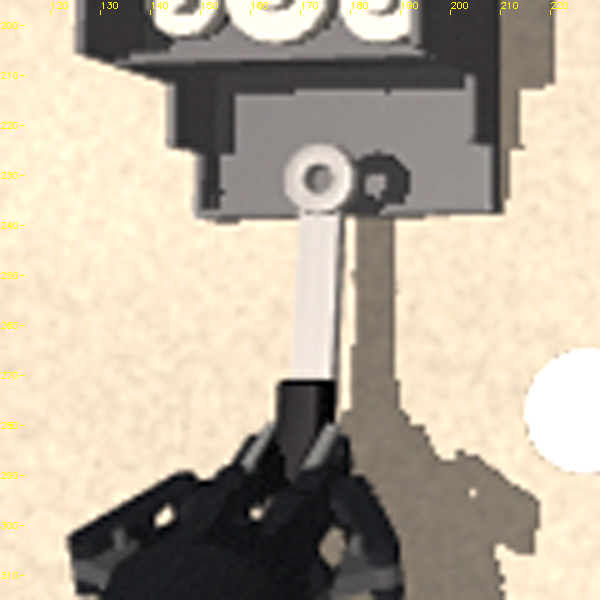

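Request:
{"api": "move_arm", "payload": {"series": [[[0, -0.005, 0.025, 0, 0, 0.02, 0.01], [-0.01, -0.01, 0.03, 0, 0, 0.02, 0.01], [-0.015, -0.015, 0.035, 0, 0, 0.01, 0.01], [-0.015, -0.02, 0.035, 0, 0, 0, 0.01], [0, -0.02, 0.03, 0, 0, 0, 0.01], [0, 0, 0, 0, 0, 0, 0.01]]]}}

```text
clock: 6.98
position: [0.4484, 0.1749, 0.2022]
ee_rot: [-0.009, 0.969, 0.025, 0.247]
contact_force: [0.9, 0.3, -0.1]
width: 0.0182
```

```bash
python3 - <<'E'
from h import *
st()
E
```

```text
clock 6.9833
position [0.4484, 0.1749, 0.2022]
ee_rot [-0.0093, 0.9687, 0.0249, 0.2468]
contact_force [0.9324, 0.2724, -0.0722]
moment [-0.0129, 0.2981, -0.029]
width 0.0182
qpos [0.3285, -0.0976, 2.0732, -0.198, 0.6913, 1.9701]
```

View pics/g3.png

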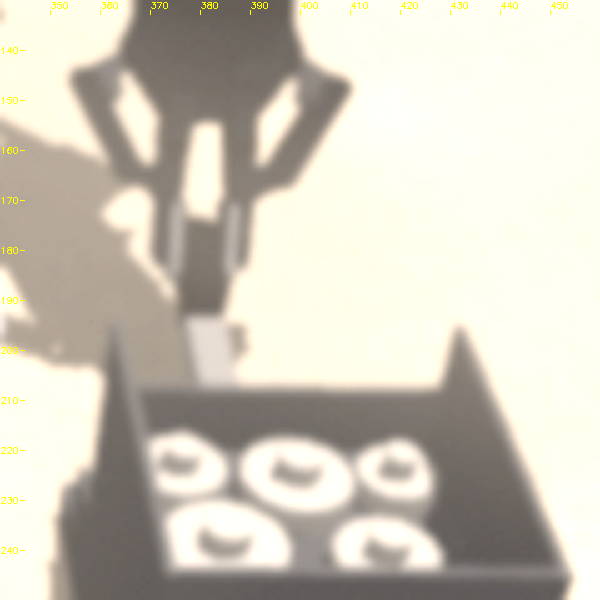

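Request:
{"api": "move_arm", "payload": {"series": [[[0.004, -0.02, 0, 0, 0, -0.012, 0.01], [0.004, -0.034, 0, 0, 0, -0.014, 0.01], [0.004, -0.034, 0, 0, 0, -0.014, 0.01], [0.004, -0.034, 0, 0, 0, -0.014, 0.01], [0.004, -0.034, 0, 0, 0, -0.014, 0.01], [0.004, -0.034, 0, 0, 0, -0.014, 0.01], [0.004, -0.034, 0, 0, 0, -0.014, 0.01], [0.004, -0.034, 0, 0, 0, -0.014, 0.01], [0.004, -0.034, 0, 0, 0, -0.014, 0.01], [0.004, -0.034, 0, 0, 0, -0.014, 0.01], [0.004, -0.034, 0, 0, 0, -0.014, 0.01], [0.004, -0.026, 0, 0, 0, -0.014, 0.01], [0.004, -0.02, -0.015, 0, 0, -0.004, 0.01], [0, 0, -0.02, 0, 0, 0, 0.01], [0, 0, -0.015, 0, 0, 0, 0.01], [0, 0, 0, 0, 0, 0, 0.01], [0, 0, 0, 0, 0, 0, 0.01]]]}}

```text
clock: 8.4
position: [0.4955, -0.2307, 0.1429]
ee_rot: [0.012, 0.969, -0.057, 0.239]
contact_force: [-0.3, -0.1, -1.0]
width: 0.0178
```

```bash
python3 - <<'E'
from h import *
st()
d=manip.get_image("top"); crop(d,335,120,455,300,4,"p2.png"); np.save("tp.npy",d,allow_pickle=True)
d=manip.get_image("scene"); crop(d,60,110,220,250,5,"p3.png"); np.save("spp.npy",d,allow_pickle=True)
E
```

```text
clock 8.4
position [0.4955, -0.2307, 0.1429]
ee_rot [0.0116, 0.9694, -0.0568, 0.2387]
contact_force [-0.2867, -0.1391, -0.958]
moment [0.0441, 0.425, 0.0223]
width 0.0178
qpos [-0.7719, 0.0842, 2.0577, 0.4817, 0.6664, 0.584]
```

View pics/p2.png

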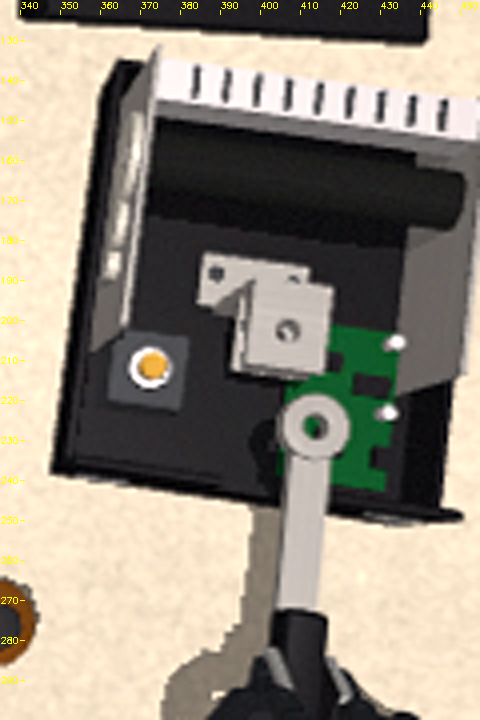

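View pics/p3.png

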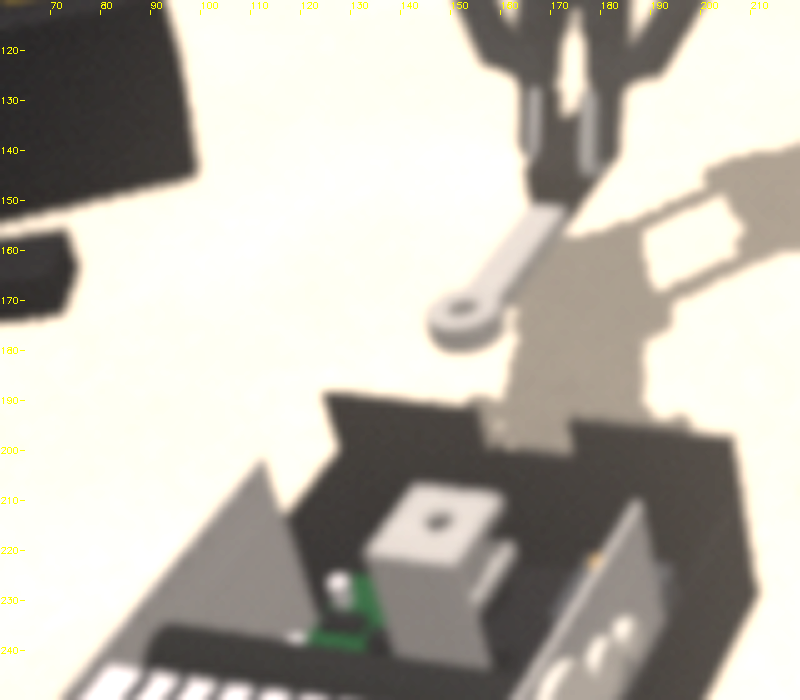

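```bash
python3 - <<'E'
from h import *
t=np.load("tp.npy",allow_pickle=True).item(); s=np.load("spp.npy",allow_pickle=True).item()
a=tri(t,s,(413.6,226.1),(152.2,171)); b=tri(t,s,(409.7,272.6),(168.5,151.3)); print(a,b)
for z in (.16,.165,.17): print(plane(t,(413.6,226.1),z),plane(s,(152.2,171),z))
v=a[0]-b[0]; print(np.linalg.norm(v),"yaw",np.arctan2(v[1],v[0]),"pitch",np.arctan2(v[2],v[0]))
print(manip.get_state()["position"])
E
```

```text
(array([ 0.5986, -0.2411,  0.1661]), np.float64(1.2)) (array([ 0.5119, -0.2335,  0.1627]), np.float64(1.7))
[ 0.59939072 -0.24357319  0.16      ] [ 0.58948105 -0.24478166  0.16      ]
[ 0.59891228 -0.24202848  0.165     ] [ 0.59711952 -0.24114626  0.165     ]
[ 0.59843385 -0.24048377  0.17      ] [ 0.60475798 -0.23751086  0.17      ]
0.08709885188680733 yaw -0.08743509862892651 pitch 0.039195601927054555
[ 0.49663726 -0.23113901  0.14505536]
```

Request:
{"api": "move_arm", "payload": {"series": [[[0.003, 0.001, 0, 0, 0, -0.015, 0.01], [0.002, 0.001, 0, 0, 0, -0.015, 0.01], [0, 0, -0.02, 0, 0, 0, 0.01], [0, 0, -0.02, 0, 0, 0, 0.01], [0, 0, -0.02, 0, 0, 0, 0.01], [0, 0, -0.01, 0, 0, 0, 0.01], [0, 0, 0, 0, 0, 0, 0.01], [0, 0, 0, 0, 0, 0, 0.01], [0, 0, 0, 0, 0, 0, 0.01]]]}}

```text
clock: 9.25
position: [0.5021, -0.2291, 0.0761]
ee_rot: [0.017, 0.968, -0.07, 0.241]
contact_force: [0.3, 0.1, -1.3]
width: 0.0178
```

```bash
python3 - <<'E'
from h import *
st()
d=manip.get_image("top"); crop(d,365,170,465,290,6,"q2.png"); np.save("tp.npy",d,allow_pickle=True)
d=manip.get_image("scene"); crop(d,90,150,220,250,6,"q3.png"); np.save("spp.npy",d,allow_pickle=True)
st()
E
```

```text
clock 9.25
position [0.5021, -0.2291, 0.0761]
ee_rot [0.0169, 0.9678, -0.0703, 0.2411]
contact_force [0.3213, 0.0928, -1.2718]
moment [0.0651, 0.4571, 0.0037]
width 0.0178
qpos [-0.746, 0.1852, 2.1601, 0.6354, 0.4652, 0.4438]
clock 9.35
position [0.5019, -0.229, 0.076]
ee_rot [0.0169, 0.9678, -0.0703, 0.2411]
contact_force [0.5727, 0.278, -1.73]
moment [0.0638, 0.4408, -0.04]
width 0.0178
qpos [-0.7461, 0.1851, 2.1605, 0.6356, 0.4652, 0.4434]
```

View pics/q2.png

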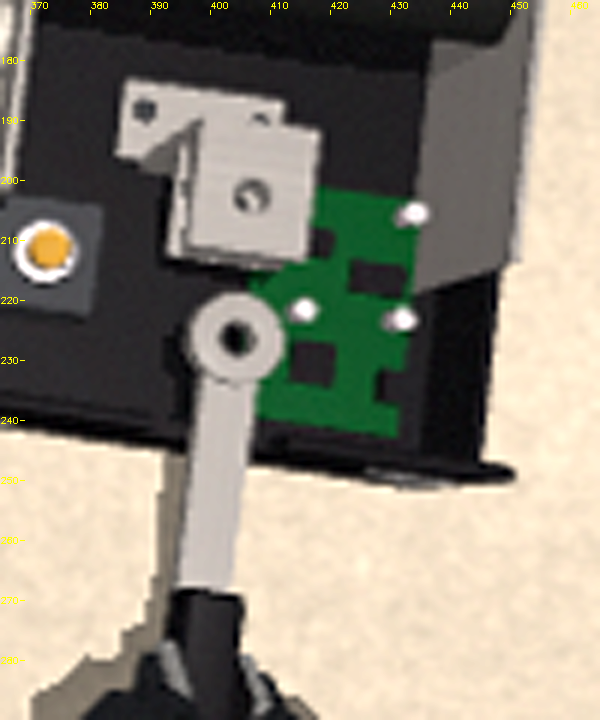

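View pics/q3.png

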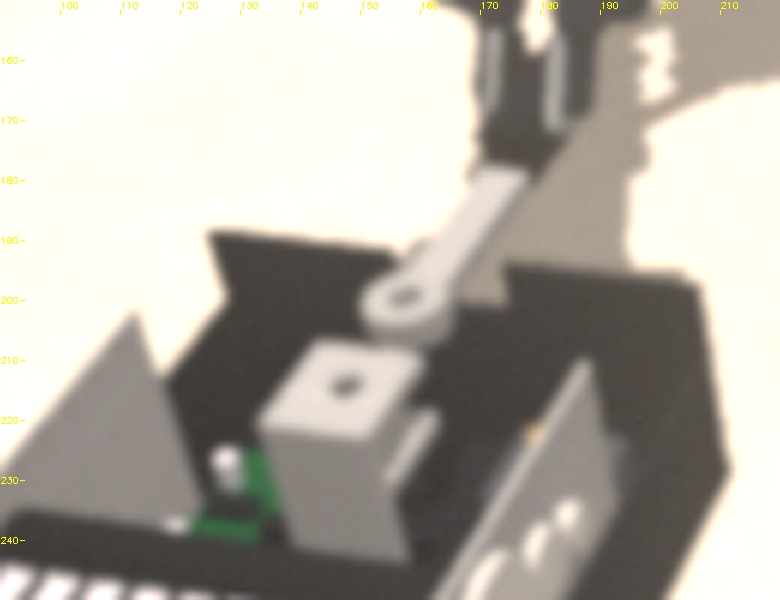

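```bash
python3 - <<'E'
from h import *
t=np.load("tp.npy",allow_pickle=True).item(); s=np.load("spp.npy",allow_pickle=True).item()
e=tri(t,s,(404.1,225.9),(157.3,199.1)); h=tri(t,s,(406.4,202.6),(147.4,213.6)); print(e,h)
j=plane(t,(399.4,267.9),.093); E=plane(t,(404.1,225.9),.0975); H=plane(t,(406.4,202.6),.096)
print("top:",j,E,H,"lever yaw",np.arctan2(*(E-j)[[1,0]]),np.linalg.norm((E-j)[:2]))
v=E-H
for yaw in (-.09,-.12): 
  c,n=np.cos(yaw),np.sin(yaw); print(yaw,"printer frame diff",c*v[0]+n*v[1],-n*v[0]+c*v[1])
Es=plane(s,(157.3,199.1),.0975);Hs=plane(s,(147.4,213.6),.096);print("scene",Es-Hs)
E
```

```text
(array([ 0.6049, -0.2421,  0.099 ]), np.float64(2.1)) (array([ 0.6535, -0.2478,  0.0977]), np.float64(1.9))
top: [ 0.51948149 -0.23444291  0.093     ] [ 0.60534081 -0.24361473  0.0975    ] [ 0.65406482 -0.24929286  0.096     ] lever yaw -0.10642025044588506 0.08634781255881496
-0.09 printer frame diff -0.049037154219536964 0.00127590192065605
-0.12 printer frame diff -0.049053360471411886 -0.0001955661614697797
scene [-0.0484557  0.0059599  0.0015   ]
```

Request:
{"api": "move_arm", "payload": {"series": [[[0, 0, -0.0055, 0, 0, -0.005, 0.01], [0, 0, -0.005, 0, 0, -0.005, 0.01], [0, 0, 0, 0, 0, 0, 0.01], [0, 0, 0, 0, 0, 0, 0.01]]]}}

```text
clock: 9.68
position: [0.5006, -0.2278, 0.0634]
ee_rot: [0.017, 0.968, -0.076, 0.239]
contact_force: [0.0, 0.5, -0.9]
width: 0.0178
```

Request:
{"api": "move_arm", "payload": {"series": [[[0.008, -0.0004, 0, 0, 0, 0, 0.01], [0.008, -0.001, 0, 0, 0, 0, 0.01], [0.008, -0.001, 0, 0, 0, 0, 0.01], [0, 0, 0, 0, 0, 0, 0.01]]]}}

```text
clock: 10.02
position: [0.5273, -0.2318, 0.0646]
ee_rot: [0.018, 0.968, -0.075, 0.241]
contact_force: [0.5, -0.2, -1.7]
width: 0.0177
```

Request:
{"api": "move_arm", "payload": {"series": [[[0.008, -0.0008, 0, 0, 0, 0, 0.01], [0.008, -0.001, 0, 0, 0, 0, 0.01], [0.0085, -0.001, 0, 0, 0, 0, 0.01], [0, 0, 0, 0, 0, 0, 0.01], [0, 0, 0, 0, 0, 0, 0.01]]]}}

```text
clock: 10.43
position: [0.55, -0.2333, 0.0638]
ee_rot: [0.017, 0.968, -0.075, 0.24]
contact_force: [-0.1, 0.6, -1.5]
width: 0.0175
```

```bash
python3 - <<'E'
from h import *
st()
d=manip.get_image("top"); crop(d,365,170,465,290,6,"r2.png"); np.save("tp.npy",d,allow_pickle=True)
d=manip.get_image("scene"); crop(d,90,150,220,250,6,"r3.png"); np.save("spp.npy",d,allow_pickle=True)
st()
E
```

```text
clock 10.4333
position [0.55, -0.2333, 0.0638]
ee_rot [0.017, 0.9678, -0.075, 0.2398]
contact_force [-0.0636, 0.593, -1.4791]
moment [0.0509, 0.4261, 0.0483]
width 0.0175
qpos [-0.6719, 0.2606, 2.0899, 0.595, 0.4295, 0.5534]
clock 10.5333
position [0.5492, -0.233, 0.0636]
ee_rot [0.0168, 0.9678, -0.0753, 0.2395]
contact_force [0.1931, -0.9522, -1.3834]
moment [0.0452, 0.349, 0.0069]
width 0.0176
qpos [-0.6725, 0.2599, 2.0913, 0.5952, 0.4297, 0.5532]
```

View pics/r2.png

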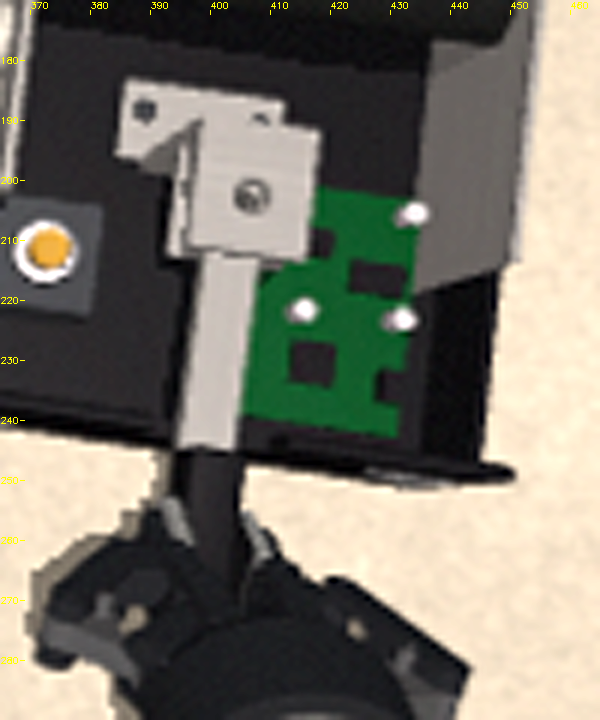

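View pics/r3.png

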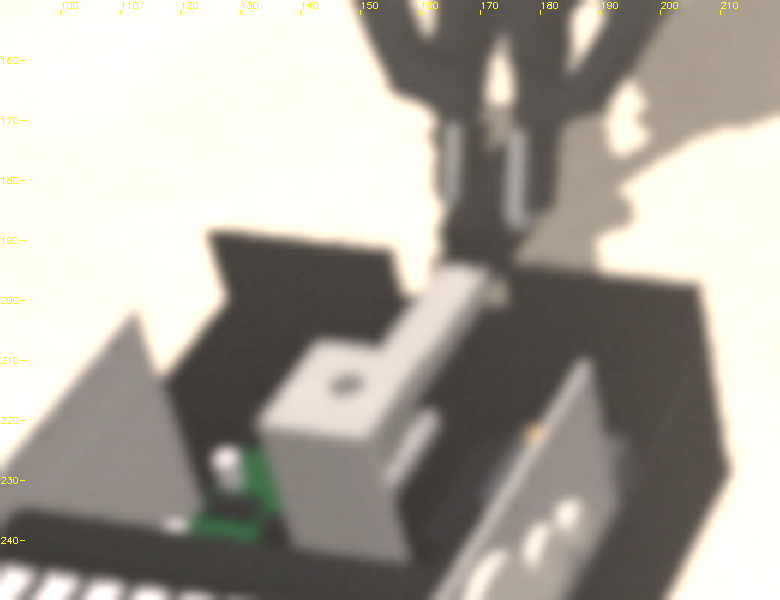

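```bash
python3 - <<'E'
from h import *
t=np.load("tp.npy",allow_pickle=True).item()
c=t["color"][185:250,390:425][:,:,::-1]; k=np.clip(cv2.resize(c,None,fx=10,fy=10,interpolation=cv2.INTER_NEAREST).astype(float)*1.8,0,255); cv2.imwrite("pics/r4.png",k)
c=t["color"][195:210,398:416][:,:,::-1]; k=np.clip(cv2.resize(c,None,fx=30,fy=30,interpolation=cv2.INTER_NEAREST).astype(float)*1.8,0,255); cv2.imwrite("pics/r5.png",k)
E
```

```text
[ WARN:0@0.435] global loadsave.cpp:1063 imwrite_ Unsupported depth image for selected encoder is fallbacked to CV_8U.
```

View pics/r4.png

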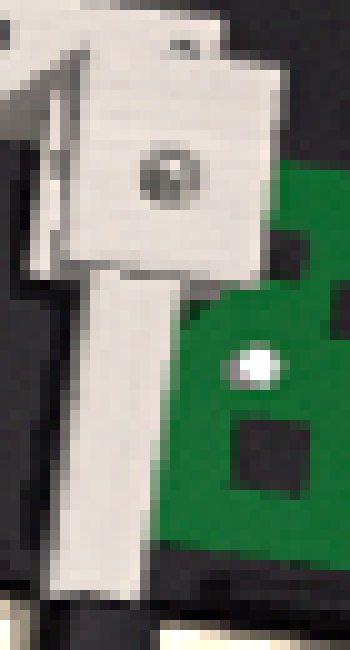

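View pics/r5.png

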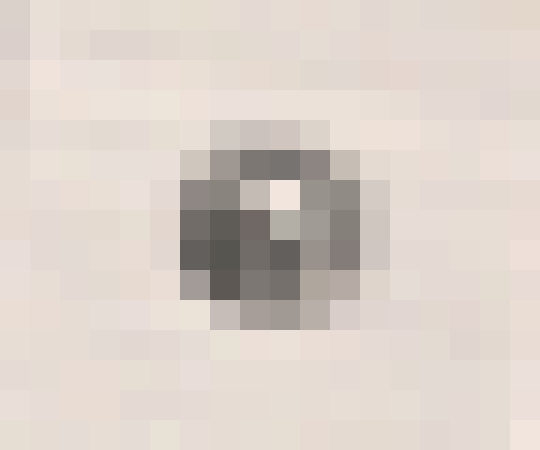

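```bash
python3 - <<'E'
from h import *
t=np.load("tp.npy",allow_pickle=True).item(); s=np.load("spp.npy",allow_pickle=True).item()
H=plane(t,(406.4,202.5),.096)
J=plane(t,(398.85,244.3),.083)
# arm edges near ear: (88..178, 285)
K=plane(t,(390+132.5/10-.5,185+285/10-.5),.083)
v=K-J; yaw=np.arctan2(v[1],v[0]); print(J,K,yaw)
for y in (yaw,-.116): print("eye est",J[:2]+.087*np.array([np.cos(y),np.sin(y)]),"hole",H[:2])
# scene: junction centre (465,266)/6
Js=plane(s,(90+463/6-.4,150+266/6-.4),.083); Hs=plane(s,(147.4,213.6),.096); print(Js,Hs, Js[:2]+.087*np.array([np.cos(-.116),np.sin(-.116)]))
E
```

```text
[ 0.56803344 -0.23651333  0.083     ] [ 0.63386009 -0.24524667  0.083     ] -0.13190151430402017
eye est [ 0.65427773 -0.24795551] hole [ 0.65427432 -0.24929532]
eye est [ 0.65444876 -0.24658271] hole [ 0.65427432 -0.24929532]
[ 0.56377836 -0.23546265  0.083     ] [ 0.65162649 -0.24782302  0.096     ] [ 0.65019368 -0.24553203]
```

Request:
{"api": "move_arm", "payload": {"series": [[[0.0005, -0.001, -0.001, 0, 0, 0, 0.01], [0, 0, -0.001, 0, 0, 0, 0.01], [0, 0, 0, 0, 0, 0, 0.01], [0, 0, 0, 0, 0, 0, 0.01]]]}}

```text
clock: 10.87
position: [0.5499, -0.2345, 0.0622]
ee_rot: [0.017, 0.968, -0.075, 0.24]
contact_force: [-1.6, 1.1, 2.7]
width: 0.0176
```

```bash
python3 - <<'E'
from h import *
for i in range(3): manip.get_image("top"); print(np.round(manip.get_state()["contact_force"],2),np.round(manip.get_state()["position"],4),np.round(manip.get_state()["moment"],3))
E
```

```text
[-1.82  1.22  1.59] [ 0.5499 -0.2345  0.0622] [ 0.124 -0.004  0.161]
[-1.9   1.43  2.58] [ 0.5499 -0.2345  0.0622] [ 0.093 -0.057  0.107]
[-2.52  0.63  2.55] [ 0.5498 -0.2345  0.0621] [0.054 0.014 0.19 ]
```

Request:
{"api": "move_arm", "payload": {"series": [[[0, 0, -0.001, 0, 0, 0, 0.01], [0, 0, 0, 0, 0, 0, 0.01], [0, 0, 0, 0, 0, 0, 0.022], [0, 0, 0, 0, 0, 0, 0.03], [0, 0, 0, 0, 0, 0, 0.04], [0, 0, 0, 0, 0, 0, 0.05], [0, 0, 0, 0, 0, 0, 0.05], [0, 0, 0, 0, 0, 0, 0.05]]]}}

```text
clock: 11.68
position: [0.5498, -0.2343, 0.0606]
ee_rot: [0.017, 0.968, -0.075, 0.24]
contact_force: [-0.1, -0.3, 1.3]
width: 0.0498
```

```bash
python3 - <<'E'
from h import *
st()
d=manip.get_image("top"); crop(d,365,170,465,290,6,"u2.png"); np.save("tp.npy",d,allow_pickle=True)
d=manip.get_image("scene"); crop(d,90,150,220,250,6,"u3.png"); np.save("spp.npy",d,allow_pickle=True)
E
```

```text
clock 11.6833
position [0.5498, -0.2343, 0.0606]
ee_rot [0.0169, 0.9678, -0.0755, 0.2396]
contact_force [-0.1057, -0.3483, 1.2703]
moment [0.0755, 0.2078, -0.0142]
width 0.0498
qpos [-0.6738, 0.2661, 2.093, 0.6058, 0.4233, 0.5409]
```

View pics/u2.png

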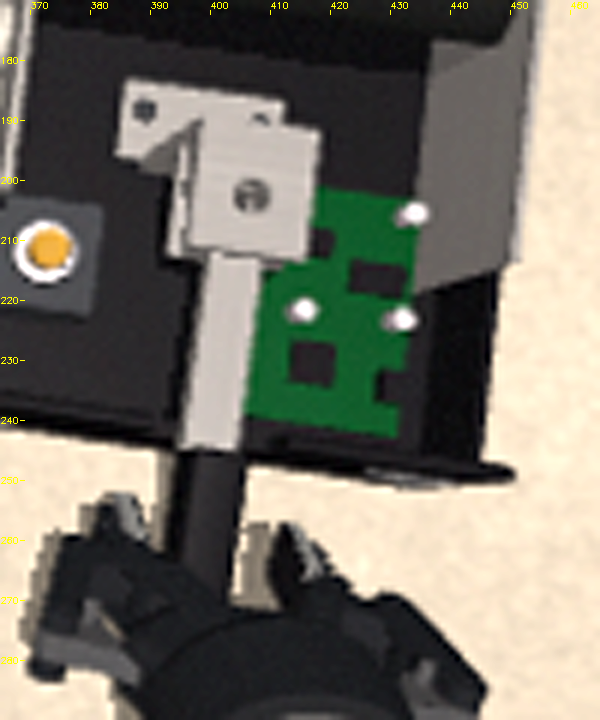

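View pics/u3.png

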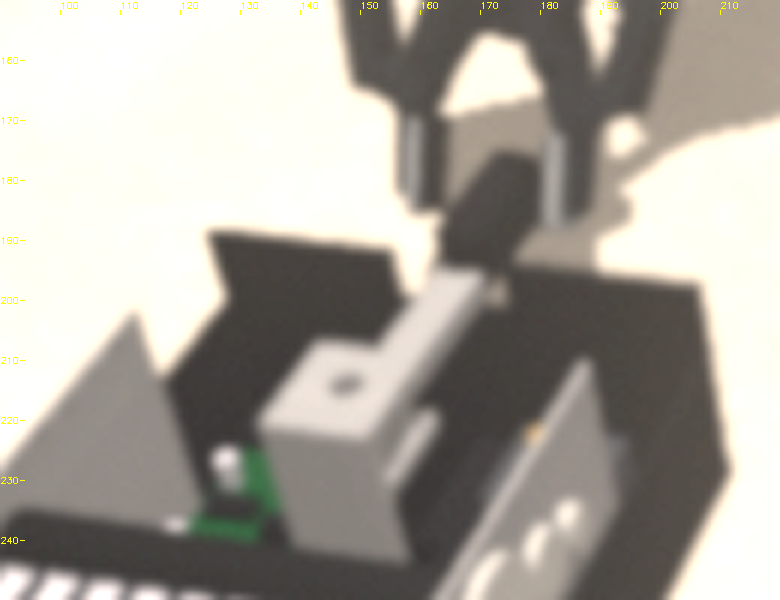

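Request:
{"api": "move_arm", "payload": {"series": [[[-0.008, 0.001, 0.015, 0, 0, 0, 0.05], [-0.011, 0.001, 0.02, 0, 0, 0, 0.05], [-0.013, 0.002, 0.025, 0, 0, 0, 0.05], [-0.013, 0.002, 0.03, 0, 0, 0, 0.05], [0, 0, 0.03, 0, 0, 0, 0.05], [0, 0, 0, 0, 0, 0, 0.05], [0, 0, 0, 0, 0, 0, 0.05]]]}}

```text
clock: 12.37
position: [0.5058, -0.2294, 0.1834]
ee_rot: [0.019, 0.967, -0.075, 0.242]
contact_force: [0.2, -0.4, -0.3]
width: 0.0502
```

```bash
python3 - <<'E'
from h import *
from scipy.spatial.transform import Rotation as R
st()
q=manip.get_state()["ee_rot"]; r=R.from_quat([q[1],q[2],q[3],q[0]])
for yaw in (.095,-.12):
  T=R.from_quat([np.cos(yaw/2),np.sin(yaw/2),0,0]); print(yaw,(T*r.inv()).as_rotvec())
d=manip.get_image("top"); crop(d,365,170,465,290,6,"v2.png"); np.save("tp.npy",d,allow_pickle=True)
d=manip.get_image("scene"); crop(d,90,150,220,250,6,"v3.png"); np.save("spp.npy",d,allow_pickle=True)
E
```

```text
clock 12.3667
position [0.5058, -0.2294, 0.1834]
ee_rot [0.0187, 0.9672, -0.0751, 0.2418]
contact_force [0.2066, -0.4285, -0.3149]
moment [0.0261, 0.2258, -0.0039]
width 0.0502
qpos [-0.7357, 0.0413, 1.989, 0.3968, 0.732, 0.7437]
0.095 [0.01460952 0.49099003 0.24489058]
-0.12 [0.06703642 0.48536759 0.03421909]
```

View pics/v2.png

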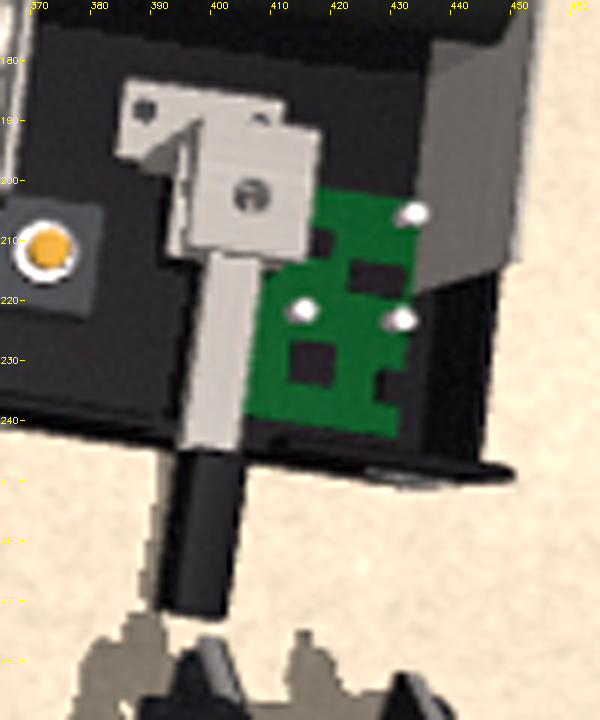

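View pics/v3.png

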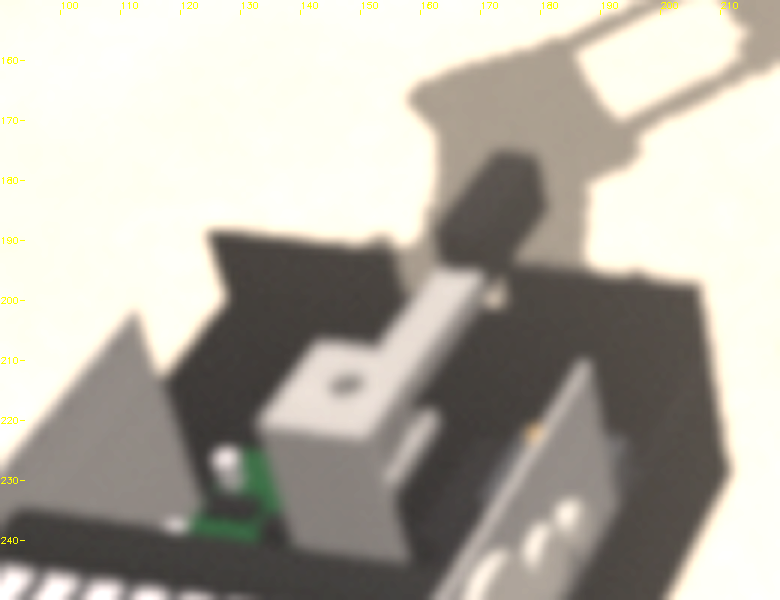

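```bash
python3 - <<'E'
from h import *
t=np.load("tp.npy",allow_pickle=True).item()
f=lambda x,y:(365+x/6-.42,170+y/6-.42)
c=t["color"][205:285,385:420][:,:,::-1]; cv2.imwrite("pics/w.png",np.clip(cv2.resize(c,None,fx=8,fy=8,interpolation=cv2.INTER_CUBIC).astype(float)*2.5,0,255).astype(np.uint8))
# subpixel right edge of arm: grad along rows 214..242
g=t["color"].astype(float).mean(2); P=[]
for r in range(215,243):
    row=g[r,396:416]; k=np.argmin(np.diff(row)[2:])+2
    hi=row[k-2:k].mean(); lo=row[k+2:k+4].mean(); m=(hi+lo)/2
    j=next(i for i in range(k-2,k+3) if row[i]>=m>row[i+1]); P.append((396+j+(row[j]-m)/(row[j]-row[j+1]),r))
W=np.array([plane(t,p,.080)[:2] for p in P]); cc=np.median(W,0); A=np.polyfit(W[:,0],W[:,1],1); yaw=np.arctan(A[0]); print("res",np.round((W[:,1]-np.polyval(A,W[:,0]))*1e3,1))
H=plane(t,(406.4,202.5),.096)[:2]
n=np.array([-np.sin(yaw),np.cos(yaw)])
edge=np.array([H[0],np.polyval(A,H[0])]); print("yaw",yaw,"hole",H,"lateral offset of axis from hole (+y)",(edge+9e-3*n-H)@n)
J=plane(t,f(210,450),.080)[:2]; print("axial eye-hole", (J-H)@[np.cos(yaw),np.sin(yaw)]+.087)
E
```

```text
res [ 0.4  0.1 -0.1 -0.3 -0.1 -0.3  0.   0.4  0.1 -0.2 -0.1  0.  -0.2  0.1
 -0.2  0.2 -0.  -0.   0.2 -0.2 -0.4  0.   0.4  0.1  0.   0.3 -0.  -0.3]
yaw -0.1426820630241922 hole [ 0.65427432 -0.24929532] lateral offset of axis from hole (+y) -0.0021610865534202866
axial eye-hole -0.00025099598157708736
```

View pics/w.png

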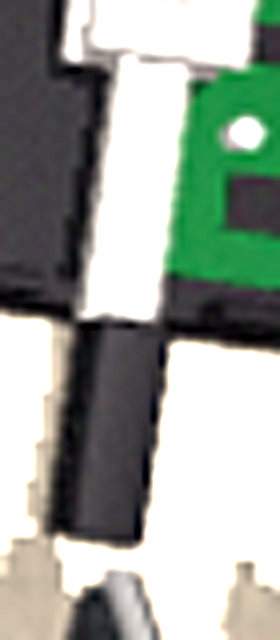

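Request:
{"api": "move_arm", "payload": {"series": [[[0.0, 0.02, 0.01, 0.0025, 0.082, 0.041, 0.05], [0.008, 0.03, 0.01, 0.0025, 0.082, 0.041, 0.05], [0.01, 0.034, 0, 0.0025, 0.082, 0.041, 0.05], [0.01, 0.034, 0, 0.0025, 0.082, 0.041, 0.05], [0.01, 0.034, 0, 0.0025, 0.082, 0.041, 0.05], [0.01, 0.034, -0.01, 0.0025, 0.081, 0.04, 0.05], [0.01, 0.03, -0.02, 0, 0, 0, 0.05], [0, 0.018, -0.02, 0, 0, 0, 0.05], [0, 0, 0, 0, 0, 0, 0.05], [0, 0, 0, 0, 0, 0, 0.05]]]}}

```text
clock: 13.3
position: [0.561, 0.0068, 0.1476]
ee_rot: [-0.002, 0.999, 0.048, -0.006]
contact_force: [-0.1, 0.5, 0.7]
width: 0.0501
```

```bash
python3 - <<'E'
from h import *
from scipy.spatial.transform import Rotation as R
st()
q=manip.get_state()["ee_rot"]; r=R.from_quat([q[1],q[2],q[3],q[0]])
T=R.from_quat([np.cos(.0475),np.sin(.0475),0,0]); print((T*r.inv()).as_rotvec())
d=manip.get_image("top"); crop(d,230,190,350,300,6,"x2.png"); np.save("tp.npy",d,allow_pickle=True)
d=manip.get_image("scene"); crop(d,215,110,345,240,6,"x3.png"); np.save("spp.npy",d,allow_pickle=True)
E
```

```text
clock 13.3
position [0.561, 0.0068, 0.1476]
ee_rot [-0.0019, 0.9988, 0.0482, -0.0058]
contact_force [-0.0522, 0.4545, 0.6937]
moment [-0.0629, -0.0374, 0.0198]
width 0.0501
qpos [-0.1132, 0.3024, 1.6237, 0.002, 1.2276, 1.3605]
[-0.00326578 -0.01180003 -0.00147437]
```

View pics/x2.png

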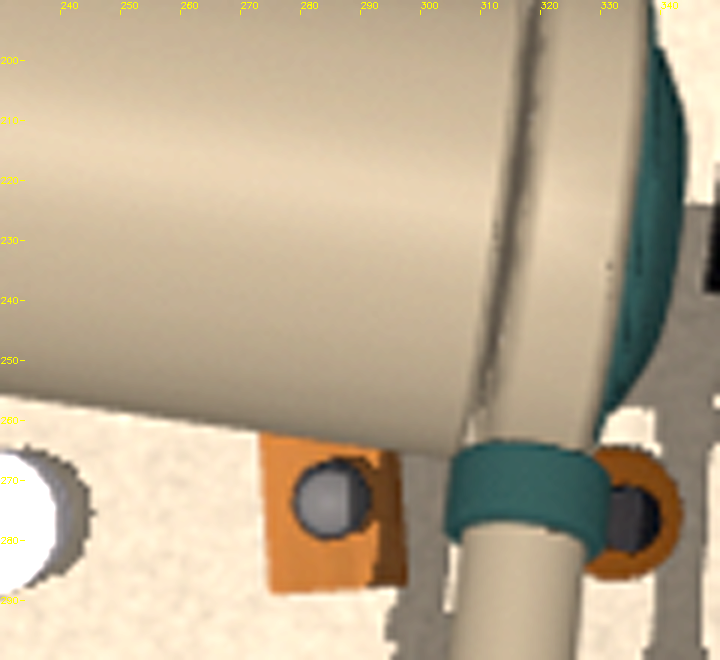

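View pics/x3.png

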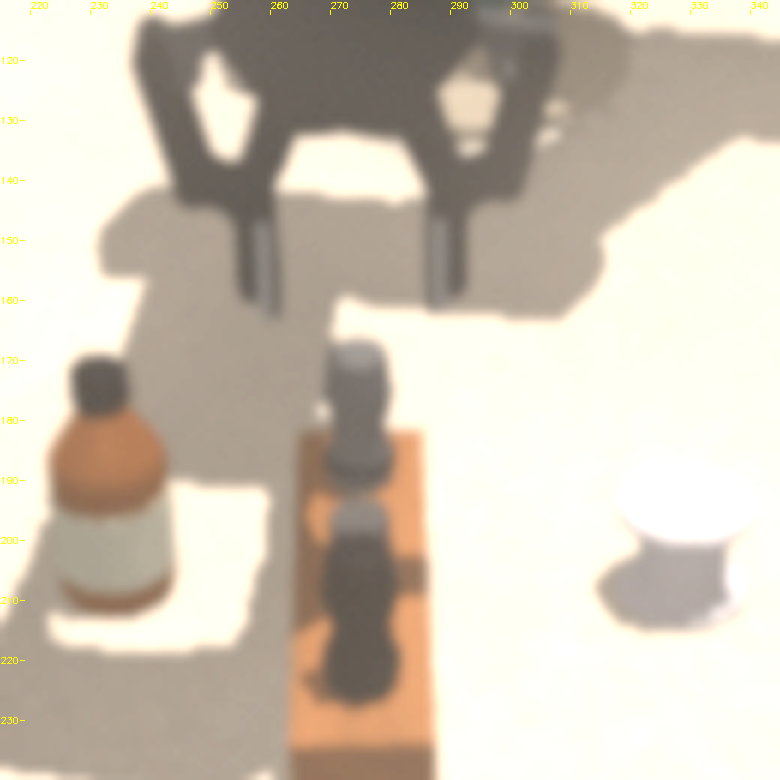

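```bash
python3 - <<'E'
from h import *
s=np.load("spp.npy",allow_pickle=True).item()
p=np.array([.561,.0068,.1476])
for dz in (.02,.0245,.03,.035): print(dz,proj(s,[p+[.011,-.025,dz],p+[.011,.025,dz]]).round(1).tolist())
print(proj(s,[[.564,.005,.088],[.564,.005,.064]]))
E
```

```text
0.02 [[261.1, 166.3], [285.5, 167.0]]
0.0245 [[261.0, 164.4], [285.5, 165.1]]
0.03 [[260.9, 162.1], [285.5, 162.8]]
0.035 [[260.8, 159.9], [285.5, 160.7]]
[[273.59168534 195.90026451]
 [273.83300317 204.69610096]]
```

Request:
{"api": "move_arm", "payload": {"series": [[[0.0015, -0.001, -0.02, -0.003, -0.012, -0.0015, 0.05], [0.0015, -0.001, -0.02, 0, 0, 0, 0.05], [0, 0, -0.02, 0, 0, 0, 0.05], [0, 0, 0, 0, 0, 0, 0.05], [0, 0, 0, 0, 0, 0, 0.05]]]}}

```text
clock: 13.82
position: [0.5656, 0.0024, 0.0911]
ee_rot: [0.0, 0.999, 0.045, 0.003]
contact_force: [-0.8, 0.1, -0.0]
width: 0.0502
```

```bash
python3 - <<'E'
from h import *
st()
d=manip.get_image("scene"); crop(d,215,130,345,240,6,"y3.png"); np.save("spp.npy",d,allow_pickle=True); st()
E
```

```text
clock 13.8167
position [0.5656, 0.0024, 0.0911]
ee_rot [0.0003, 0.999, 0.0451, 0.0033]
contact_force [-0.7804, 0.0585, -0.0494]
moment [-0.0077, -0.0264, 0.0033]
width 0.0502
qpos [-0.1192, 0.3481, 1.7096, 0.0005, 1.0773, 1.3611]
clock 13.8667
position [0.5666, 0.0024, 0.0921]
ee_rot [0.0005, 0.999, 0.0453, 0.0045]
contact_force [0.5646, 0.5251, 0.1925]
moment [0.0113, -0.0475, -0.0172]
width 0.05
qpos [-0.1188, 0.3473, 1.7081, 0.0006, 1.0772, 1.3611]
```

View pics/y3.png

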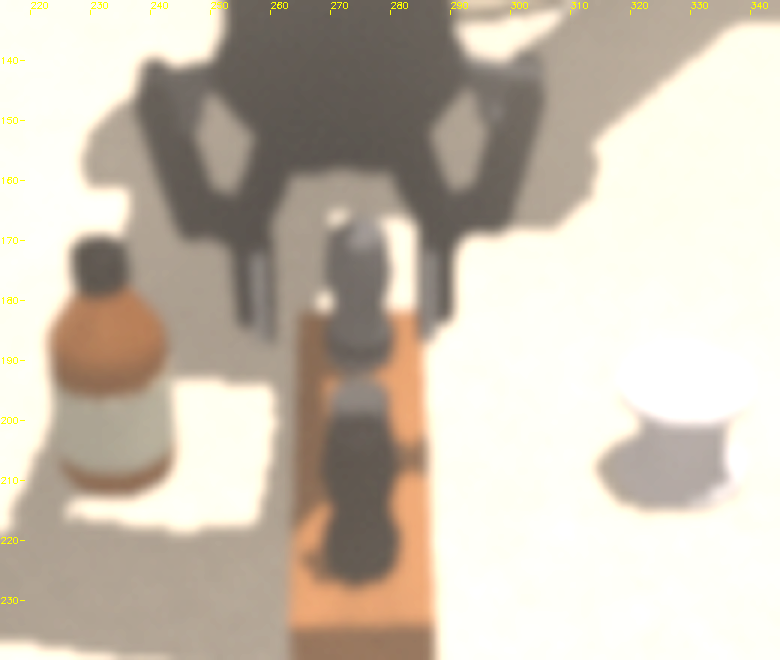

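Request:
{"api": "move_arm", "payload": {"series": [[[-0.001, 0.002, -0.012, 0, 0, 0, 0.05], [-0.001, 0.001, -0.014, 0, 0, 0, 0.05], [0, 0, -0.012, 0, 0, 0, 0.05], [0, 0, -0.007, 0, 0, 0, 0.05], [0, 0, 0, 0, 0, 0, 0.05], [0, 0, 0, 0, 0, 0, 0.05]]]}}

```text
clock: 14.37
position: [0.5647, 0.0063, 0.0468]
ee_rot: [0.0, 0.999, 0.046, 0.004]
contact_force: [0.3, -0.2, -0.2]
width: 0.0501
```

```bash
python3 - <<'E'
from h import *
st()
d=manip.get_image("scene"); crop(d,215,130,345,240,6,"z3.png"); np.save("spp.npy",d,allow_pickle=True); st()
E
```

```text
clock 14.3667
position [0.5647, 0.0063, 0.0468]
ee_rot [0.0004, 0.9989, 0.0459, 0.0044]
contact_force [0.3331, -0.194, -0.1732]
moment [-0.0065, 0.0537, 0.02]
width 0.0501
qpos [-0.1124, 0.3924, 1.7688, 0.0007, 0.9715, 1.3661]
clock 14.4167
position [0.565, 0.0063, 0.0471]
ee_rot [0.0004, 0.9989, 0.0459, 0.0048]
contact_force [0.0752, -0.515, 0.5446]
moment [0.0664, 0.0241, -0.0566]
width 0.0499
qpos [-0.1124, 0.3922, 1.7685, 0.0008, 0.9714, 1.3661]
```

View pics/z3.png

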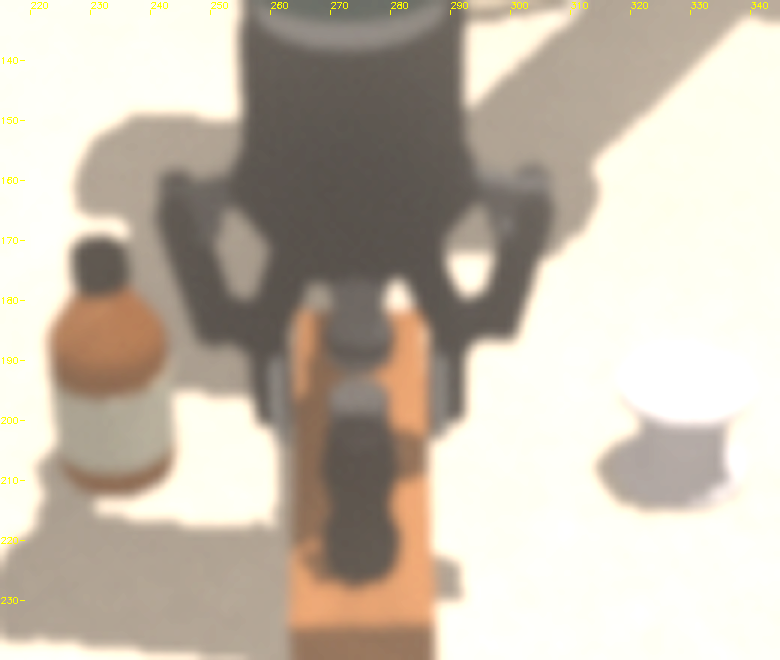

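Request:
{"api": "move_arm", "payload": {"series": [[[0, -0.0005, -0.002, 0, 0.009, 0, 0.05], [0, 0, -0.002, 0, 0, 0, 0.05], [0, 0, 0, 0, 0, 0, 0.05], [0, 0, 0, 0, 0, 0, 0.015], [0, 0, 0, 0, 0, 0, 0.015], [0, 0, 0, 0, 0, 0, 0.015], [0, 0, 0, 0, 0, 0, 0.015], [0, 0, 0, 0, 0, 0, 0.015], [0, 0, 0, 0, 0, 0, 0.015]]], "newtons": 60}}

```text
clock: 15.17
position: [0.5641, 0.0061, 0.0421]
ee_rot: [0.0, 0.999, 0.046, -0.001]
contact_force: [-0.1, 0.2, 3.4]
width: 0.0199
```

```bash
python3 - <<'E'
from h import *
st()
E
```

```text
clock 15.1667
position [0.5641, 0.0061, 0.0421]
ee_rot [0.0001, 0.9989, 0.0461, -0.0006]
contact_force [-0.1399, 0.2467, 3.3992]
moment [-0.0096, 0.0554, 0.004]
width 0.0199
qpos [-0.1122, 0.4019, 1.7669, -0.0004, 0.9739, 1.3666]
```

Request:
{"api": "move_arm", "payload": {"series": [[[0, 0, 0.008, 0, 0, 0, 0.015], [0, 0, 0.012, 0, 0, 0, 0.015], [0, 0, 0.02, 0, 0, 0, 0.015], [0, 0, 0.02, 0, 0, 0, 0.015], [0, 0, 0.025, 0, 0, 0, 0.015], [0, 0, 0.025, 0, 0, 0, 0.015], [0, 0, 0.02, 0, 0, 0, 0.015], [0, 0, 0, 0, 0, 0, 0.015], [0, 0, 0, 0, 0, 0, 0.015]]]}}

```text
clock: 15.92
position: [0.5643, 0.0061, 0.1728]
ee_rot: [0.0, 0.999, 0.046, 0.0]
contact_force: [-1.6, -0.8, -1.0]
width: 0.0201
```

```bash
python3 - <<'E'
from h import *
st()
d=manip.get_image("scene"); crop(d,215,110,345,240,6,"aa3.png"); np.save("spp.npy",d,allow_pickle=True); st()
E
```

```text
clock 15.9167
position [0.5643, 0.0061, 0.1728]
ee_rot [0.0002, 0.9989, 0.0461, 0.0002]
contact_force [-1.5713, -0.7864, -0.9711]
moment [-0.0143, 0.0312, 0.0518]
width 0.0201
qpos [-0.1122, 0.2819, 1.5874, -0.0004, 1.2717, 1.3665]
clock 15.9667
position [0.5633, 0.0062, 0.1715]
ee_rot [-0.0, 0.9989, 0.0461, -0.0013]
contact_force [-0.9481, 0.7012, -0.998]
moment [-0.0397, 0.0283, -0.0582]
width 0.02
qpos [-0.1123, 0.2831, 1.5894, -0.0004, 1.2717, 1.3665]
```

View pics/aa3.png

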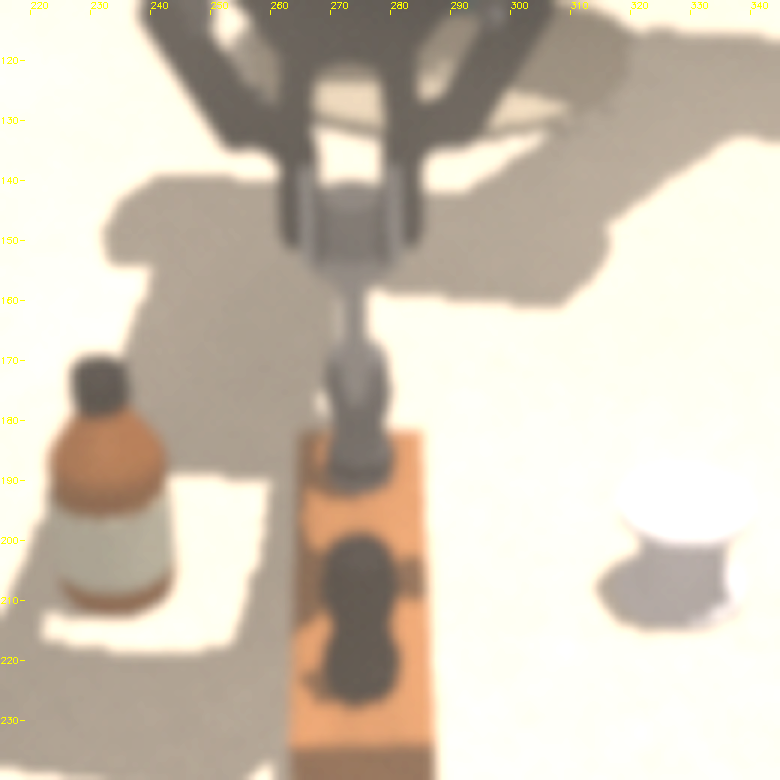

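Request:
{"api": "move_arm", "payload": {"series": [[[0.008, -0.024, 0.004, 0, 0, 0, 0.015], [0.012, -0.035, 0.004, 0, 0, 0, 0.015], [0.012, -0.035, 0, 0, 0, 0, 0.015], [0.012, -0.035, 0, 0, 0, 0, 0.015], [0.012, -0.035, 0, 0, 0, 0, 0.015], [0.012, -0.035, 0, 0, 0, 0, 0.015], [0.012, -0.032, 0, 0, 0, 0, 0.015], [0.01, -0.024, 0, 0, 0, 0, 0.015], [0, 0, 0, 0, 0, 0, 0.015], [0, 0, 0, 0, 0, 0, 0.015], [0, 0, 0, 0, 0, 0, 0.015]]]}}

```text
clock: 16.88
position: [0.6526, -0.2479, 0.1777]
ee_rot: [-0.001, 0.999, 0.046, -0.003]
contact_force: [-0.1, -0.2, -0.3]
width: 0.0201
```

```bash
python3 - <<'E'
from h import *
st()
d=manip.get_image("top"); crop(d,345,160,465,290,5,"ab2.png"); np.save("tp.npy",d,allow_pickle=True)
d=manip.get_image("scene"); crop(d,80,130,210,250,6,"ab3.png"); np.save("spp.npy",d,allow_pickle=True); st()
E
```

```text
clock 16.8833
position [0.6526, -0.2479, 0.1777]
ee_rot [-0.0014, 0.9989, 0.0459, -0.0028]
contact_force [-0.0812, -0.1552, -0.3365]
moment [-0.0192, 0.0274, 0.0506]
width 0.0201
qpos [-0.4624, 0.4821, 1.2564, -0.0003, 1.4093, 1.0165]
clock 16.9833
position [0.6531, -0.2473, 0.179]
ee_rot [-0.0008, 0.9989, 0.0466, -0.0019]
contact_force [0.314, 0.3841, -0.5536]
moment [0.0237, -0.0052, -0.0]
width 0.0201
qpos [-0.4612, 0.4805, 1.2561, -0.0005, 1.4091, 1.0165]
```

View pics/ab3.png

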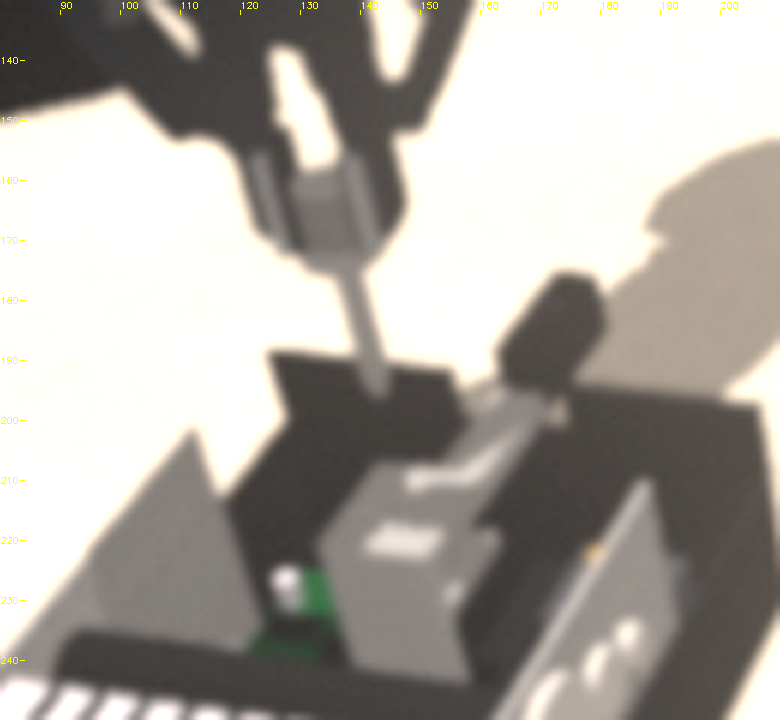

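View pics/ab2.png

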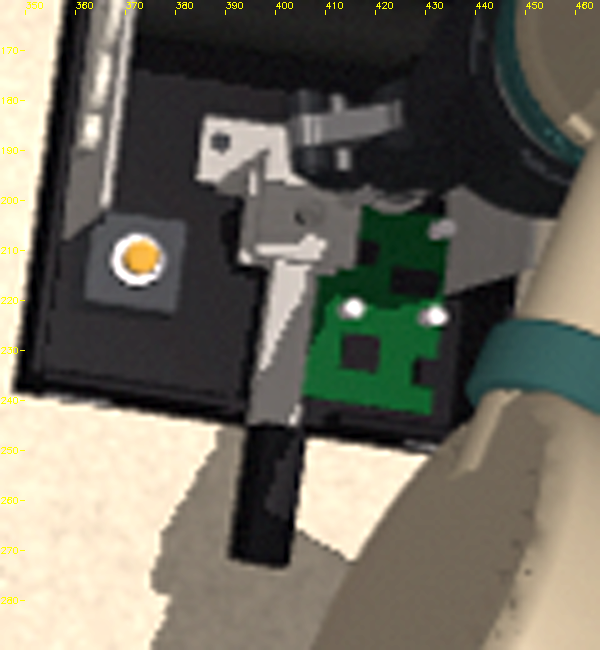

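```bash
python3 - <<'E'
from h import *
s=np.load("spp.npy",allow_pickle=True).item()
for z in (.139,.141,.143): print(z,proj(s,[[.6537,-.248,z+.0017]]).round(1), "tip there",plane(s,(142.6,195.5),z+.0017).round(4))
# flange underside centre
print(proj(s,[[.6537,-.248,.141+.055+.0017]]))
crop(s,110,150,170,225,10,"ac.png")
E
```

```text
0.139 [[142.2 196.7]] tip there [ 0.6498 -0.2486  0.1407]
0.141 [[142.  195.8]] tip there [ 0.6525 -0.2472  0.1427]
0.143 [[141.8 195. ]] tip there [ 0.6552 -0.2458  0.1447]
[[135.80026148 172.50670618]]
```

View pics/ac.png

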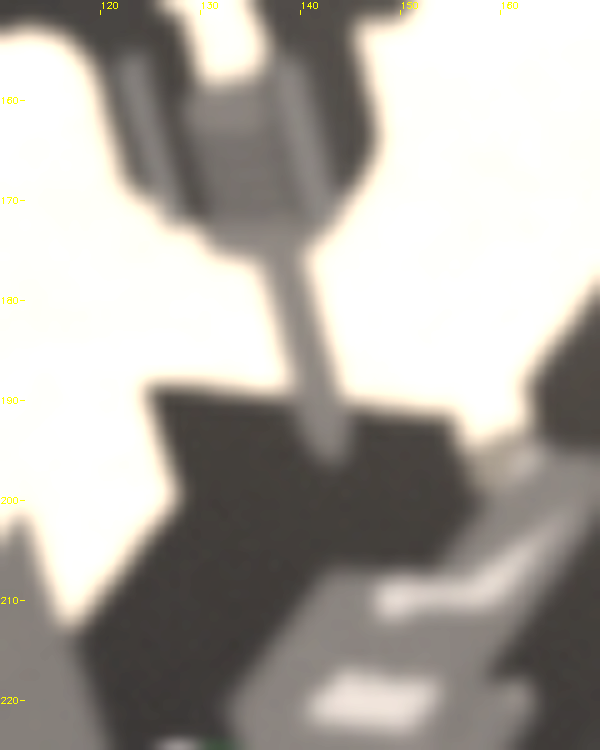

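Request:
{"api": "move_arm", "payload": {"series": [[[0.0005, -0.0005, -0.015, 0, 0, 0, 0.015], [0, 0, -0.015, 0, 0, 0, 0.015], [0, 0, -0.01, 0, 0, 0, 0.015], [0, 0, 0, 0, 0, 0, 0.015], [0, 0, 0, 0, 0, 0, 0.015]]]}}

```text
clock: 17.4
position: [0.6539, -0.2483, 0.1395]
ee_rot: [-0.0, 0.999, 0.047, -0.002]
contact_force: [-0.4, -0.1, -1.0]
width: 0.0199
```

```bash
python3 - <<'E'
from h import *
st()
d=manip.get_image("top"); crop(d,375,170,435,230,9,"ad2.png"); np.save("tp.npy",d,allow_pickle=True)
d=manip.get_image("scene"); crop(d,110,165,180,225,10,"ad3.png"); np.save("spp.npy",d,allow_pickle=True); st()
E
```

```text
clock 17.4
position [0.6539, -0.2483, 0.1395]
ee_rot [-0.0003, 0.9989, 0.0465, -0.0015]
contact_force [-0.3763, -0.0591, -0.9642]
moment [-0.013, 0.0379, 0.0163]
width 0.0199
qpos [-0.4618, 0.5033, 1.315, -0.0009, 1.3263, 1.0161]
clock 17.5
position [0.6549, -0.2492, 0.1409]
ee_rot [0.0004, 0.9989, 0.0463, -0.0002]
contact_force [0.2621, -0.1059, -0.6275]
moment [-0.039, 0.0382, 0.035]
width 0.0199
qpos [-0.4622, 0.5026, 1.3128, -0.001, 1.3262, 1.0161]
```

View pics/ad3.png

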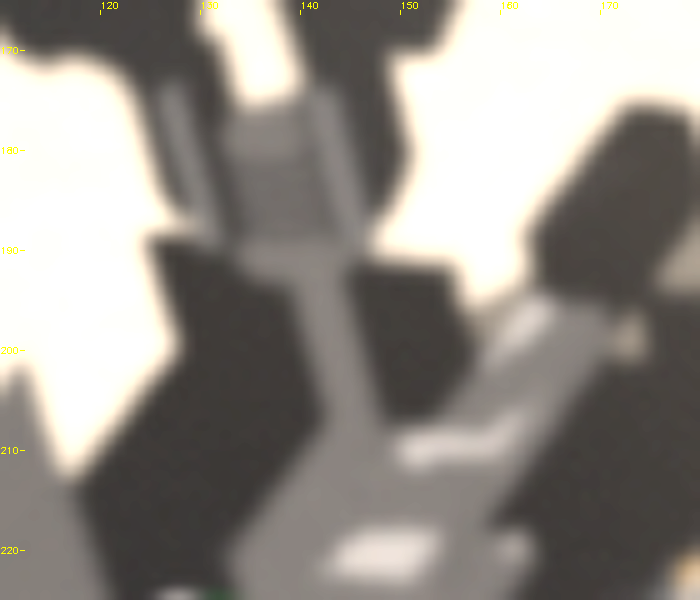

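View pics/ad2.png

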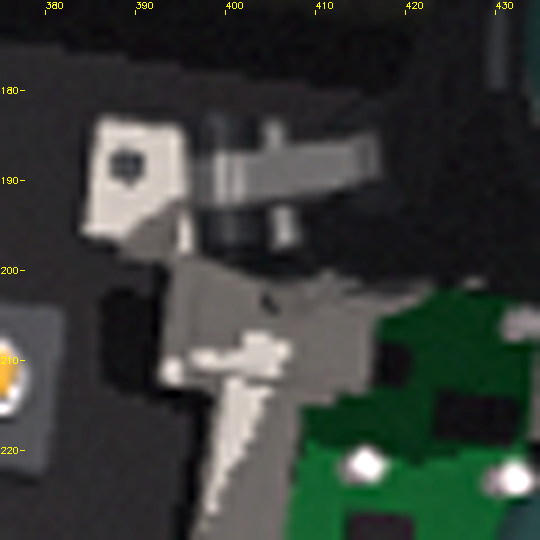

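Request:
{"api": "move_arm", "payload": {"series": [[[0, 0, -0.006, 0, 0, 0, 0.015], [0, 0, -0.006, 0, 0, 0, 0.015], [0, 0, 0, 0, 0, 0, 0.015]]]}}

```text
clock: 17.75
position: [0.6536, -0.249, 0.1266]
ee_rot: [-0.0, 0.999, 0.046, -0.002]
contact_force: [-0.7, 0.8, -0.6]
width: 0.0197
```

Request:
{"api": "move_arm", "payload": {"series": [[[0, 0, -0.004, 0, 0, 0, 0.015], [0, 0, -0.004, 0, 0, 0, 0.015], [0, 0, 0, 0, 0, 0, 0.015]]]}}

```text
clock: 18.0
position: [0.6538, -0.2492, 0.1187]
ee_rot: [-0.0, 0.999, 0.046, -0.002]
contact_force: [-0.8, 0.8, 0.0]
width: 0.02
```

Request:
{"api": "move_arm", "payload": {"series": [[[0, 0, -0.003, 0, 0, 0, 0.015], [0, 0, -0.003, 0, 0, 0, 0.015], [0, 0, 0, 0, 0, 0, 0.015]]]}}

```text
clock: 18.25
position: [0.654, -0.2493, 0.1131]
ee_rot: [-0.0, 0.999, 0.046, -0.001]
contact_force: [-0.6, -0.0, -0.9]
width: 0.0199
```

Request:
{"api": "move_arm", "payload": {"series": [[[0, 0, -0.003, 0, 0, 0, 0.015], [0, 0, -0.003, 0, 0, 0, 0.015], [0, 0, 0, 0, 0, 0, 0.015]]]}}

```text
clock: 18.5
position: [0.654, -0.2493, 0.1071]
ee_rot: [-0.0, 0.999, 0.046, -0.001]
contact_force: [-0.3, -0.0, -1.4]
width: 0.0201
```

Request:
{"api": "move_arm", "payload": {"series": [[[0, 0, -0.003, 0, 0, 0, 0.015], [0, 0, -0.003, 0, 0, 0, 0.015], [0, 0, 0, 0, 0, 0, 0.015]]]}}

```text
clock: 18.75
position: [0.654, -0.2492, 0.101]
ee_rot: [-0.0, 0.999, 0.046, -0.001]
contact_force: [0.4, -0.1, -0.8]
width: 0.0197
```

Request:
{"api": "move_arm", "payload": {"series": [[[0, 0, -0.004, 0, 0, 0, 0.015], [0, 0, -0.004, 0, 0, 0, 0.015], [0, 0, -0.003, 0, 0, 0, 0.015], [0, 0, 0, 0, 0, 0, 0.015]]]}}

```text
clock: 19.08
position: [0.654, -0.249, 0.0897]
ee_rot: [-0.0, 0.999, 0.046, -0.001]
contact_force: [0.6, -0.1, -0.0]
width: 0.0201
```

Request:
{"api": "move_arm", "payload": {"series": [[[0, 0, -0.003, 0, 0, 0, 0.015], [0, 0, -0.003, 0, 0, 0, 0.015], [0, 0, -0.003, 0, 0, 0, 0.015], [0, 0, 0, 0, 0, 0, 0.015]]]}}

```text
clock: 19.42
position: [0.6541, -0.2491, 0.081]
ee_rot: [-0.0, 0.999, 0.046, -0.001]
contact_force: [0.3, -0.2, -0.9]
width: 0.0202
```

```bash
python3 - <<'E'
from h import *
st()
d=manip.get_image("scene"); crop(d,90,150,190,230,8,"ae3.png"); np.save("spp.npy",d,allow_pickle=True); st()
E
```

```text
clock 19.4167
position [0.6541, -0.2491, 0.081]
ee_rot [-0.0003, 0.9989, 0.046, -0.0013]
contact_force [0.3201, -0.2088, -0.9171]
moment [0.0421, -0.018, 0.0329]
width 0.0202
qpos [-0.4628, 0.5443, 1.3932, -0.0008, 1.2068, 1.0162]
clock 19.4667
position [0.6542, -0.2492, 0.0813]
ee_rot [-0.0002, 0.9989, 0.0461, -0.0012]
contact_force [-0.466, -0.2227, -0.2788]
moment [0.0094, 0.046, -0.0403]
width 0.0202
qpos [-0.4628, 0.5441, 1.3928, -0.0008, 1.207, 1.0161]
```

View pics/ae3.png

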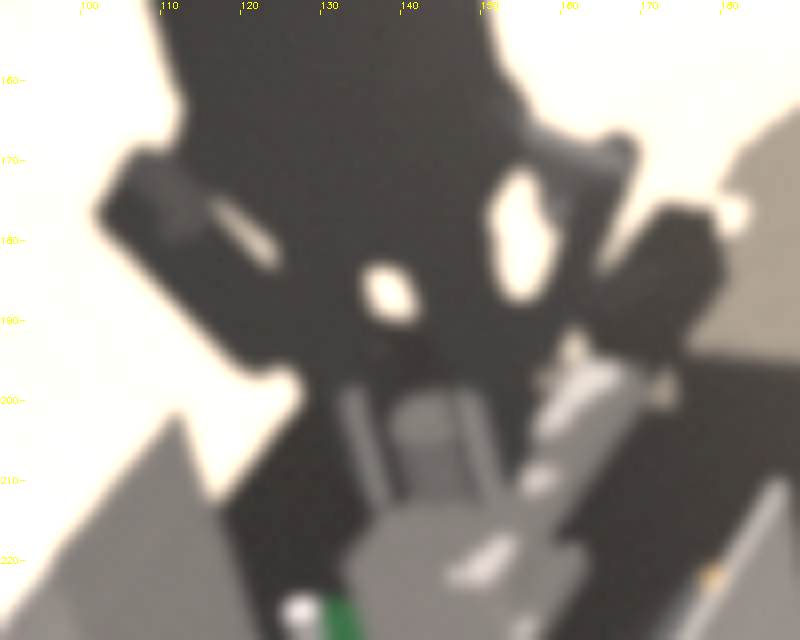

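Nearly seated, with no jamming. I'll press the last few millimetres until it touches.

Request:
{"api": "move_arm", "payload": {"series": [[[0, 0, -0.0015, 0, 0, 0, 0.015], [0, 0, -0.0015, 0, 0, 0, 0.015], [0, 0, 0, 0, 0, 0, 0.015]]]}}

```text
clock: 19.72
position: [0.6543, -0.2493, 0.0786]
ee_rot: [-0.0, 0.999, 0.046, -0.001]
contact_force: [1.0, -1.0, -0.9]
width: 0.0201
```

Request:
{"api": "move_arm", "payload": {"series": [[[0, 0, -0.001, 0, 0, 0, 0.015], [0, 0, 0, 0, 0, 0, 0.015]]]}}

```text
clock: 19.88
position: [0.6545, -0.2494, 0.0782]
ee_rot: [0.0, 0.999, 0.046, -0.001]
contact_force: [-1.7, -0.3, 1.6]
width: 0.0198
```

Request:
{"api": "move_arm", "payload": {"series": [[[0, 0, -0.001, 0, 0, 0, 0.015], [0, 0, 0, 0, 0, 0, 0.015]]]}}

```text
clock: 20.05
position: [0.6545, -0.2494, 0.0781]
ee_rot: [0.0, 0.999, 0.046, -0.001]
contact_force: [-1.8, 0.7, 5.1]
width: 0.0202
```

Request:
{"api": "move_arm", "payload": {"series": [[[0, 0, -0.001, 0, 0, 0, 0.015], [0, 0, 0, 0, 0, 0, 0.015], [0, 0, 0, 0, 0, 0, 0.015]]]}}

```text
clock: 20.3
position: [0.6545, -0.2494, 0.0781]
ee_rot: [0.0, 0.999, 0.046, -0.0]
contact_force: [-3.1, 0.6, 7.8]
width: 0.0202
```

Request:
{"api": "move_arm", "payload": {"series": [[[0, 0, 0.001, 0, 0, 0, 0.022], [0, 0, 0, 0, 0, 0, 0.03], [0, 0, 0, 0, 0, 0, 0.045], [0, 0, 0, 0, 0, 0, 0.05], [0, 0, 0, 0, 0, 0, 0.05], [0, 0, 0, 0, 0, 0, 0.05], [0, 0, 0.01, 0, 0, 0, 0.05], [0, 0, 0.02, 0, 0, 0, 0.05], [0, 0, 0.03, 0, 0, 0, 0.05], [-0.01, 0, 0.04, 0, 0, 0, 0.05], [-0.02, 0.01, 0.03, 0, 0, 0, 0.05], [-0.035, 0.02, 0, 0, 0, 0, 0.05], [-0.035, 0.02, 0, 0, 0, 0, 0.05], [-0.035, 0.02, 0, 0, 0, 0, 0.05], [-0.035, 0.02, 0, 0, 0, 0, 0.05], [-0.035, 0.02, 0, 0, 0, 0, 0.05], [-0.035, 0.02, 0, 0, 0, 0, 0.05], [0, 0, 0, 0, 0, 0, 0.05], [0, 0, 0, 0, 0, 0, 0.05]]]}}

```text
clock: 21.88
position: [0.4128, -0.1184, 0.208]
ee_rot: [0.0, 0.999, 0.046, -0.0]
contact_force: [1.7, -0.0, -0.2]
width: 0.0502
```

```bash
python3 - <<'E'
from h import *
st()
d=manip.get_image("top"); cv2.imwrite("pics/fin_t.png",d["color"][:,:,::-1]); crop(d,345,160,465,290,5,"af2.png"); np.save("tp.npy",d,allow_pickle=True)
d=manip.get_image("scene"); cv2.imwrite("pics/fin_s.png",d["color"][:,:,::-1]); crop(d,80,150,210,250,6,"af3.png"); np.save("spp.npy",d,allow_pickle=True)
E
```

```text
clock 21.8833
position [0.4128, -0.1184, 0.208]
ee_rot [0.0005, 0.9989, 0.0463, -0.0001]
contact_force [1.7297, -0.0435, -0.2307]
moment [-0.0354, -0.027, 0.0015]
width 0.0502
qpos [-0.4407, 0.054, 1.7866, -0.001, 1.3008, 1.0376]
```

View pics/fin_t.png

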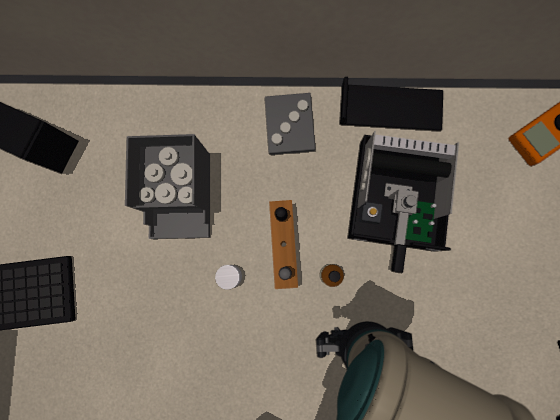

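View pics/af2.png

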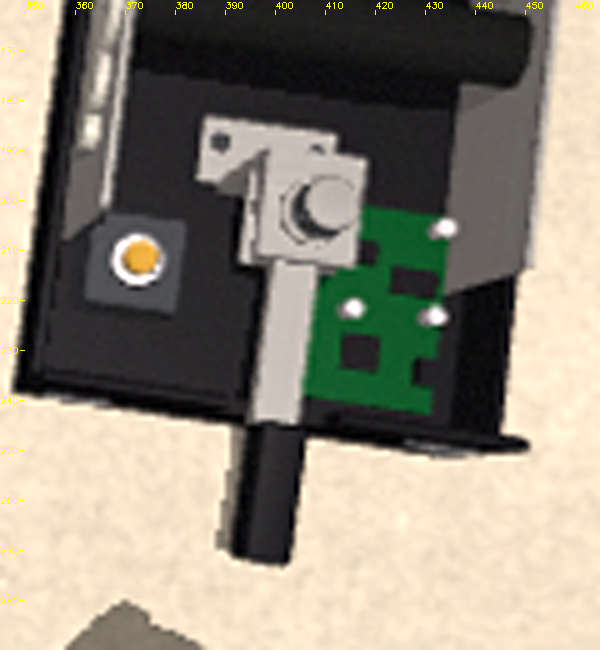

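View pics/af3.png

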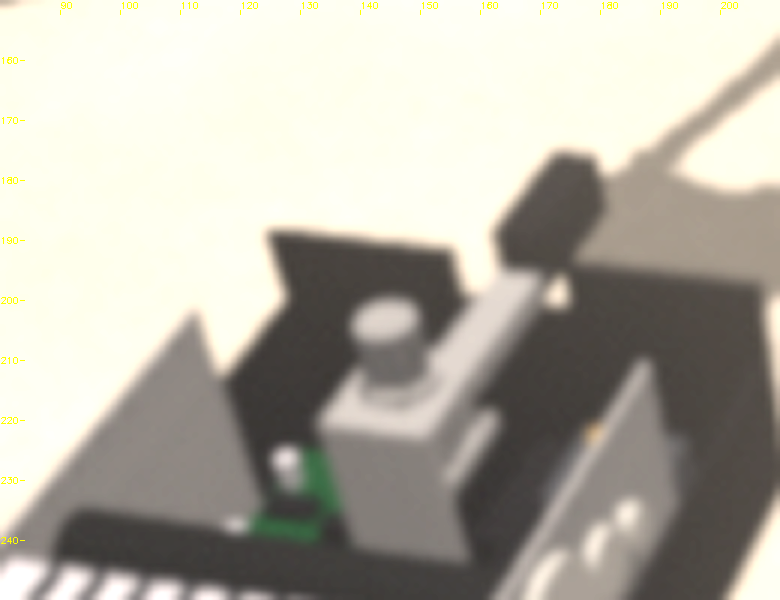

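```bash
python3 - <<'E'
from h import *
t=np.load("tp.npy",allow_pickle=True).item(); s=np.load("spp.npy",allow_pickle=True).item()
print("knob top (expect .6537,-.249,.124)",tri(t,s,(410.6,200.4),(143.9,203.3)))
t0=np.load("top0.npy",allow_pickle=True).item()
for n,(x0,y0,x1,y1) in dict(spool=(212,262,245,292),d1=(271,204,292,222),d2=(274,262,296,284),bottle=(320,262,346,288)).items():
    a=t0["color"][y0:y1,x0:x1].astype(float).mean(2);b=t["color"][y0:y1,x0:x1].astype(float).mean(2)
    print(n,"shift px",np.round(cv2.phaseCorrelate(a,b)[0],2))
print(manip.sign_off())
E
```

```text
knob top (expect .6537,-.249,.124) (array([ 0.6541, -0.2487,  0.1245]), np.float64(1.2))
spool shift px [-0.03 -0.  ]
d1 shift px [0.01 0.03]
d2 shift px [-0.02 -0.  ]
bottle shift px [0.53 0.52]
the job is handed in; nothing more can be done
None
```

The lever is back in the printer and pinned, and I handed the job in at about 22 s of the 72 s allowed. I lifted it over the lip, drew it out endwise and laid it in the slot with its eye between the ears. I then pushed the pin straight down through ear, eye and ear.

**Final checks**
- **Pin:** it went in with almost no resistance and stopped at the height predicted for a seated flange, at about 8 N. The pictures put the top of the knob at (0.654, -0.249, 0.1245) m, against an expected height of 0.124 m. The flange lies on the upper ear.
- **Lever:** it lies in the slot with the handle sticking out at the front.
- **Other objects:** the two screwdrivers and the spool moved less than 0.05 px between the first and last top pictures.

**What disagreed or stayed uncertain**
- **Bottle:** it showed an apparent shift of about 0.5 px, roughly 1 mm. The gripper stayed clear of the bottle, so I put this down to the arm's changed shadow near it, but I did not prove that.
- **Fingertips:** the pictures showed them about 35 mm farther back along the tool than the text says. I steered by the pictures, and the touch heights agreed with them.
- **Last joint:** while I drew the lever out, one reading was 2.704 rad against its 2.70 limit. The next move took it back to 1.97, but the reading was 0.004 rad over the limit, within what could be measurement noise.
- **Eye position:** before pinning, the estimates of the eye's sideways offset from the hole ranged from about -2 to +2.7 mm. The pin's taper took this up.

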